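Put the check weights back in their cases

TASK

The balance check is finished: take the stack of four steel weights off the balance pan and put each weight back in the recess of its own case base, the one made for its size, sitting flat in it; begin with the smallest on top and work down to the largest. Set the weights down, never let one drop, and leave the dish of seeds where it stands.

Things in the scene. Friction and masses are not known exactly. Their poses are not given: they have to be found in the camera images.
- weight_50: Bare stainless-steel disc weight of 50 g, the smallest of the four: a plain upright cylinder 22 mm in diameter and 16.4 mm high, flat above and below, with a 7 mm brass plug in the middle of its top. At the start it stands on top of the 100 g weight. Origin: centre of its underside; z up.
- weight_100: Bare stainless-steel disc weight of 100 g, the second smallest of the four: a plain upright cylinder 30 mm in diameter and 17.7 mm high, flat above and below, with a 7 mm brass plug in the middle of its top. At the start it stands on the 200 g weight, under the 50 g one. Origin: centre of its underside; z up.
- weight_200: Bare stainless-steel disc weight of 200 g, the second largest of the four: a plain upright cylinder 40 mm in diameter and 19.9 mm high, flat above and below, with a 7 mm brass plug in the middle of its top. At the start it stands on the 500 g weight, under the 100 g one. Origin: centre of its underside; z up.
- weight_500: Bare stainless-steel disc weight of 500 g, the largest of the four: a plain upright cylinder 58 mm in diameter and 23.7 mm high, flat above and below, with a 7 mm brass plug in the middle of its top. At the start it stands on the balance pan, at the bottom of the stack. Origin: centre of its underside; z up.
- case_50: Open base of the case of the 50 g weight, the smallest of the four: a black square plastic plate 50 x 50 mm, 12 mm high, with a 3 mm high step 5 mm wide round its foot, fixed to the bench, with one round flat-floored recess in the middle, 34 mm in diameter and 4 mm deep, lined with blue felt (the weight stands on the recess floor, 8 mm above the bench, and rises above the plate). Origin: centre of the plate's underside, on the bench; z up.
- case_100: Open base of the case of the 100 g weight, the second smallest of the four: a black square plastic plate 58 x 58 mm, 12 mm high, with a 3 mm high step 5 mm wide round its foot, fixed to the bench, with one round flat-floored recess in the middle, 42 mm in diameter and 4 mm deep, lined with blue felt (the weight stands on the recess floor, 8 mm above the bench, and rises above the plate). Origin: centre of the plate's underside, on the bench; z up.
- case_200: Open base of the case of the 200 g weight, the second largest of the four: a black square plastic plate 68 x 68 mm, 12 mm high, with a 3 mm high step 5 mm wide round its foot, fixed to the bench, with one round flat-floored recess in the middle, 52 mm in diameter and 4 mm deep, lined with blue felt (the weight stands on the recess floor, 8 mm above the bench, and rises above the plate). Origin: centre of the plate's underside, on the bench; z up.
- case_500: Open base of the case of the 500 g weight, the largest of the four: a black square plastic plate 86 x 86 mm, 12 mm high, with a 3 mm high step 5 mm wide round its foot, fixed to the bench, with one round flat-floored recess in the middle, 70 mm in diameter and 4 mm deep, lined with blue felt (the weight stands on the recess floor, 8 mm above the bench, and rises above the plate). Origin: centre of the plate's underside, on the bench; z up.
- balance: White top-pan balance, fixed to the bench; the housing is 253 mm long (x) by 190 mm wide (y) and 60 mm high at the back, its front sloping down to a display and keys on its -x side. The bright round pan, 130 mm in diameter, flat, rigid, has its centre 45 mm from the origin along the balance's +x and its top 72 mm above the bench. Origin: under the middle of the housing, on the bench; z up.
- seed_dish: Small open glass dish with brown seeds, 60 mm in diameter and 15 mm high, loose on the bench beyond the cases; to be left alone. Origin: centre of its underside.
Not all that is in view belongs to the job. Leave any blue or green look-alike of the weight_200 alone. Leave any pink or turquoise look-alike of the case_50 alone.

How it is judged:
By the outcome, as a careful person would: the job done as asked, in the order asked, and still so for the second after the job is handed in, with the robot touching nothing.
It also fails if it takes over 109 s, if anything falls off the work surface, if the arm or the gripper's body presses on something with over 40 N, if the wrist force passes 120 N, or if a joint passes its speed limit or range.

ROBOT

A 6-joint arm with a two-finger parallel gripper is mounted at the origin on the work surface. World frame = base frame: x ahead of the robot, y to its left, z up, the work surface at z = 0. Lengths are in mm, angles in rad, forces in N, time in s.
With the tool pointing down it reaches from about 375 to 825 mm from the base axis. Payload 5.5 kg.
Tool frame: the origin (TCP) lies at the very end of the fingers, on their centre line; the grasp point (between the pads) lies 19 mm behind it; z points along the fingers, y is the direction in which the jaws open and shut (so a half turn about z gives the same grasp; the last joint's range is limited). The gripper opens to 85 mm and grips with 20 to 120 N. Pads are 22 mm wide; open, the fingers measure 114 mm over their backs; the gripper's body (76 mm by 85 mm) begins 54 mm behind the grasp point. The pads swing forward as they close: fully open they stand 13 mm farther back than shut.
Start: joints at [-1.185, 0.314, -0.047, 1.21, 0, 1.571], TCP at [225.777, -555.895, 231.299] pointing down, gripper open.
Joint ranges: [-2.67, 2.67], [-0.69, 1.73], [-1.03, 1.25], [-2.08, 2.16], [-1.42, 1.45], [-3.14, 3.14]. Speed limits (rad/s): [2.39, 2.39, 3.01, 3.14, 3.14, 3.14].

INTERFACE

Orientations are given as a unit quaternion [w, x, y, z].
In Python, from workcell import robot gives the robot as it stands. The module is installed in compiled form; this text tells all that it offers.
- The arm moves only by the tool apply_moves, never from a script. Its argument "plan" is a list that holds one entry, the list of rows, each a list of 6 numbers: the shift along the tool's x, y, z in cm, then the turn, a rotation vector about the tool's x, y, z in degrees. In form: [[[x, y, z, wx, wy, wz], ...]]. A call has exactly 8 rows; each row is the pose to reach, as a shift and turn from the pose commanded when the call began, along the tool's axes at that moment; what a row does not reach only later rows make up. A row lasts 1/10 s, in which the tool goes at most 50 mm and 8.59 degrees, less where a joint would pass 70% of its speed; a pose out of reach is approached as far as the arm can. A call with a gripper value outside its range is refused whole. "jaw" is the finger opening in cm, from 0 to 8.54, set as the call begins (left out, the last holds). The fingers move at their own pace and stop on an object; "squeeze" is the grip in N (left out, the last holds). Time passes only in rows, so rows that repeat a pose let the fingers close, or fill a call up. It gives the time, the measured TCP pose, the force and the opening at its end, in the units of the state.
- robot.state(): the state, without advancing time (a new reading comes with each control period).
- robot.snapshot(name): name is "side" or "top" or "wrist"; returns a dict with "color" (384x512x3 uint8, blue, green, red), "intrinsics" (3x3 intrinsics, pixels), "k1" (the pictures are not rectified: a ray, as slopes to the right and down, at radius r is drawn at 1 + k1 r^2 times it, then the intrinsics apply), "extrinsics" (4x4, takes a point from world to camera coordinates). Camera axes: x right, y down, z forward; pixel columns grow to the right and rows downward; lengths in mm; the calibration is good to about 2 mm. A picture is of the moment at which its call begins. There is no depth.
- robot.sign_off(): hands the job in, once; it reports no verdict.
The state is a dict: "clock": time; "joint_pos": joint angles; "joint_velocities": joint speeds; "joint_efforts": joint torques, N m; "tcp_pos": TCP position; "tool_rot": TCP orientation; "ft_force": force on the tool from outside, world axes, zero at the start; "ft_torque": the same for the moment, N m; "finger_gap": opening from 0.0 (shut) to 1.0 (fully open).
Only numpy, scipy, OpenCV 4.12 (cv2) and the standard library are available. Lean on these libraries where they do the work, as an engineer would, in place of code of your own. Each camera call takes 0.05 s, during which the arm holds its last target.

## Working session

There is one attempt and no reset: what is moved stays moved. The work goes in short steps, Python scripts to look and compute and a tool call to move; the robot and the scene stay as the last step left them, time stands still between calls to the robot, and variables do not carry over. Pictures are saved under pics/ and viewed, and the job is handed in when it is done.

Besides the shell and the picture viewer there is one more tool, called as a command line: name --argument value ..., lists and objects as JSON in quotes. apply_moves: Moves the arm, as the interface text tells. Its arguments: {"type":"object","properties":{"plan":{"type":"array"},"jaw":{"type":"number"},"squeeze":{"type":"number"}},"required":["plan"]}

```bash
mkdir -p pics
cat > h.py <<'E'
import numpy as np, cv2, json
from workcell import robot
def snap(n,fn):
    s=robot.snapshot(n); cv2.imwrite(f'pics/{fn}.png',s['color'])
    np.savez(f'{fn}.npz',c=s['color'],K=s['intrinsics'],k1=s['k1'],E=s['extrinsics']); return s
def load(fn):
    d=np.load(f'{fn}.npz'); return d['c'],d['K'],float(d['k1']),d['E']
def ray(fn,u,v):
    c,K,k1,E=load(fn)
    p=cv2.undistortPoints(np.array([[[u,v]]],float),K,np.array([k1,0,0,0,0.]),None)[0,0]
    R=E[:3,:3];t=E[:3,3]; return -R.T@t, R.T@np.array([p[0],p[1],1])
def atz(fn,u,v,z):
    o,d=ray(fn,u,v); return (o+d*(z-o[2])/d[2]).round(1)
def proj(fn,P):
    c,K,k1,E=load(fn)
    q,_=cv2.projectPoints(np.array(P,float).reshape(-1,3),cv2.Rodrigues(E[:3,:3])[0],E[:3,3],K,np.array([k1,0,0,0,0.])); return q.reshape(-1,2).round(1)
def crop(fn,x0,y0,x1,y1,k,out):
    c=load(fn)[0][y0:y1,x0:x1]; cv2.imwrite(f'pics/{out}.png',cv2.resize(c,None,fx=k,fy=k,interpolation=cv2.INTER_CUBIC))
E
python3 - <<'E'
from h import *
for n in ['top','side','wrist']:
    s=snap(n,n+'0'); print(n,s['intrinsics'],s['k1'],s['extrinsics'].round(3))
print(robot.state())
E
```

```text
top [[380.35117626   0.         251.97013638]
 [  0.         380.35117626 192.17502278]
 [  0.           0.           1.        ]] -0.02006904368361268 [[ 3.00000e-02 -9.99000e-01 -1.10000e-02 -2.70690e+01]
 [-9.91000e-01 -2.80000e-02 -1.32000e-01  6.36142e+02]
 [ 1.32000e-01  1.50000e-02 -9.91000e-01  8.02269e+02]
 [ 0.00000e+00  0.00000e+00  0.00000e+00  1.00000e+00]]
side [[491.04035797   0.         259.2706224 ]
 [  0.         491.04035797 193.70579985]
 [  0.           0.           1.        ]] -0.15098597017906717 [[-9.12000e-01 -4.09000e-01  9.00000e-03  6.00596e+02]
 [-2.84000e-01  6.19000e-01 -7.32000e-01  2.58428e+02]
 [ 2.94000e-01 -6.71000e-01 -6.81000e-01  9.11761e+02]
 [ 0.00000e+00  0.00000e+00  0.00000e+00  1.00000e+00]]
wrist [[285.40725841   0.         257.60098849]
 [  0.         285.40725841 191.36986923]
 [  0.           0.           1.        ]] -0.07363791044663014 [[ 3.76000e-01 -9.26000e-01 -0.00000e+00 -6.00861e+02]
 [-8.82000e-01 -3.58000e-01  3.07000e-01 -4.07720e+01]
 [-2.85000e-01 -1.15000e-01 -9.52000e-01  3.79315e+02]
 [ 0.00000e+00  0.00000e+00  0.00000e+00  1.00000e+00]]
{'clock': 0.15, 'joint_pos': array([-1.18497608e+00,  3.14106462e-01, -4.78613536e-02,  1.21021819e+00,
        5.78976429e-06,  1.57079098e+00]), 'joint_velocities': array([-0.0002621 , -0.00063308,  0.00212511,  0.00050013, -0.00175284,
       -0.00014723]), 'joint_efforts': array([ 1.49798219e-03, -5.40044868e+01,  3.40058899e+01,  1.32425819e-02,
        1.16500705e-04, -1.38907876e-05]), 'tcp_pos': array([ 225.61937759, -555.46512555,  230.60168833]), 'tool_rot': array([-6.82507099e-04,  9.81449726e-01,  1.91718418e-01, -1.30368968e-04]), 'ft_force': array([-0.96380509, -0.74533305, -0.227307  ]), 'ft_torque': array([-0.01559545,  0.02243754,  0.024618  ]), 'finger_gap': 0.9979987561281977}
```

View pics/top0.png

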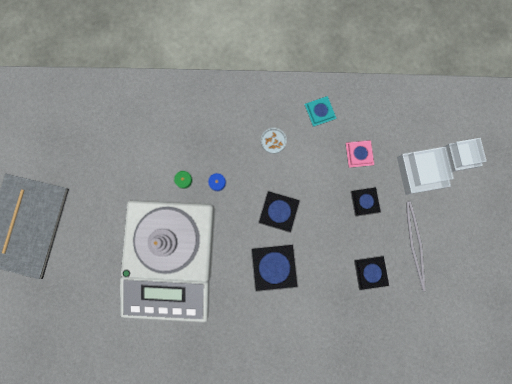

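View pics/side0.png

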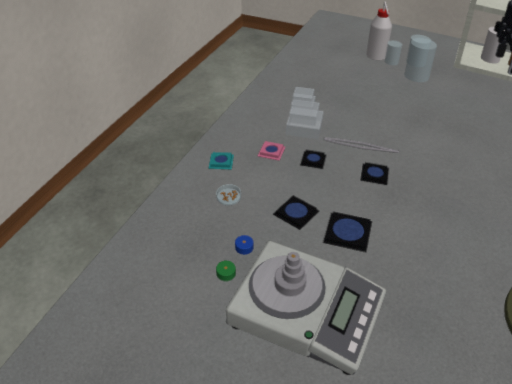

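View pics/wrist0.png

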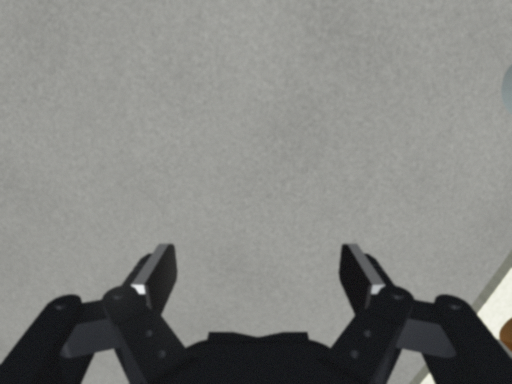

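Run:
```python
from h import *
crop('top0',110,190,230,330,4,'c1'); crop('top0',240,180,400,300,5,'c2'); crop('side0',220,220,400,360,4,'c3')
```

```text
(no output)
```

View pics/c1.png

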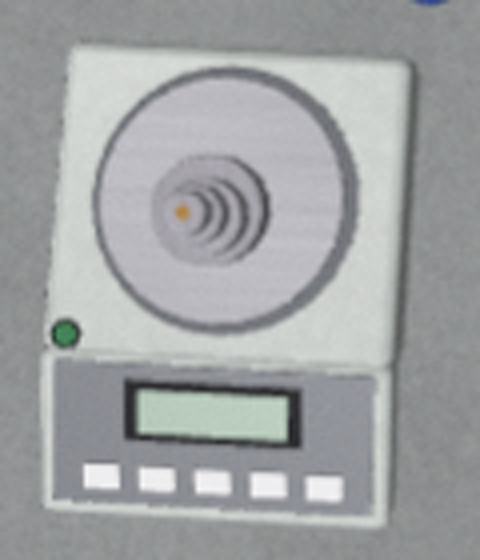

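View pics/c2.png

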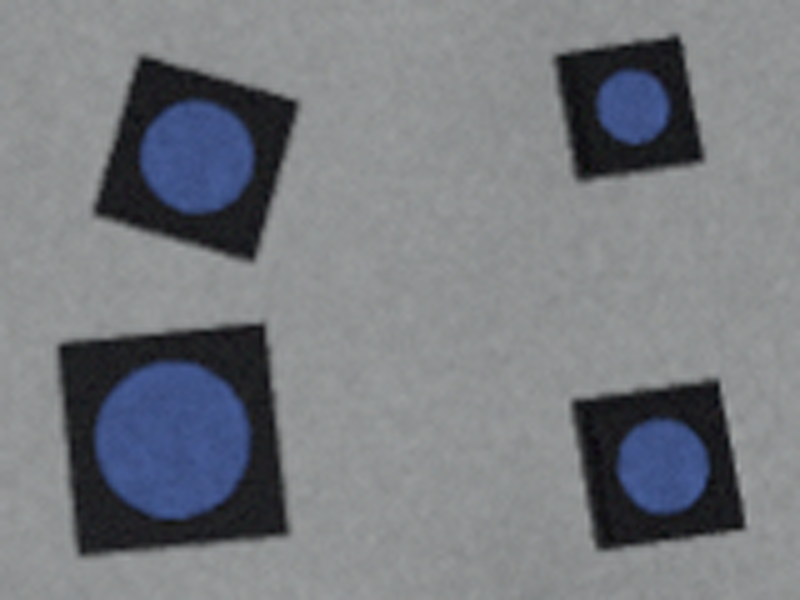

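View pics/c3.png

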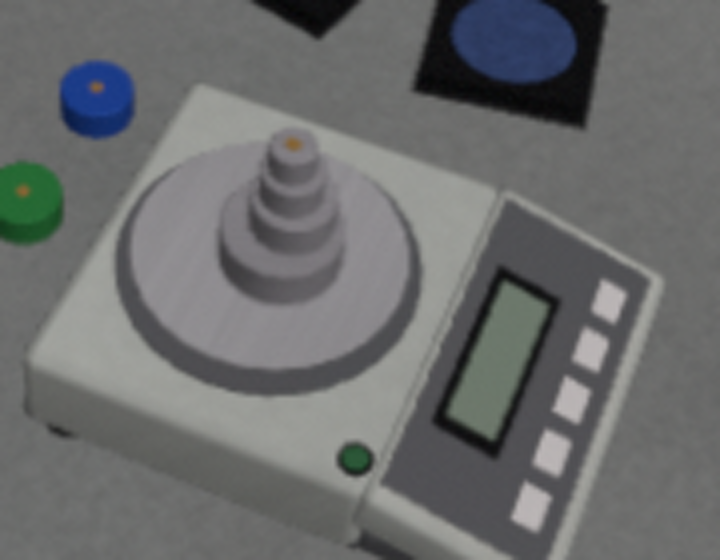

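Run:
```python
from h import *
def f(x,k,o): return (x+.5)/k-.5+o
print('50top',atz('top0',f(182,4,110),f(212,4,190),149.7), atz('side0',f(292,4,220),f(145,4,220),149.7))
for n in ['top0','side0']:
    c=load(n)[0]; hsv=cv2.cvtColor(c,cv2.COLOR_BGR2HSV)
    m=cv2.inRange(hsv,(105,90,50),(125,255,170))
    nn,l,st,ce=cv2.connectedComponentsWithStats(m)
    for i in range(1,nn):
        if st[i,4]>40:
            P=atz(n,*ce[i],10); 
            mm=(l==i).astype(np.uint8); ct=cv2.findContours(mm,0,1)[0][0].reshape(-1,2)
            W=np.array([atz(n,*p,8)[:2] for p in ct]); (cx,cy),r=cv2.minEnclosingCircle(W.astype(np.float32))
            print(n,ce[i].round(1),st[i],P,'circ',round(cx,1),round(cy,1),round(2*r,1))
# black squares
c=load('top0')[0]
m=cv2.inRange(c,(0,0,0),(60,60,60))|cv2.inRange(cv2.cvtColor(c,cv2.COLOR_BGR2HSV),(105,90,50),(125,255,170))
nn,l,st,ce=cv2.connectedComponentsWithStats(m)
for i in range(1,nn):
    if st[i,4]>300:
        ct=cv2.findContours((l==i).astype(np.uint8),0,1)[0][0].reshape(-1,2)
        W=np.array([atz('top0',*p,5)[:2] for p in ct]).astype(np.float32); print('black',ce[i].round(1),cv2.minAreaRect(W), cv2.boundingRect(ct))
# pan
for n,u,v in [('top0',f(225,4,110),f(201,4,190)),('side0',f(270,4,220),f(254,4,220))]: print('pan',atz(n,u,v,72))
# seed dish & others
for u,v in [(274,141),(183,180),(217,182)]: print(atz('top0',u,v,10))
```

```text
50top [520.  171.7 149.7] [519.2 172.1 149.7]
top0 [320.5 109.6] [314 104  14  12 124] [ 843.2 -164.7   10. ] circ 843.8 -165.1 31.1
top0 [360.4 152.5] [354 147  13  12 126] [ 741.4 -258.3   10. ] circ 742.0 -259.0 30.5
top0 [366.1 200.9] [359 193  15  16 186] [ 628.2 -270.4   10. ] circ 628.9 -271.2 35.6
top0 [279.  210.9] [268 199  23  24 432] [599.4 -71.2  10. ] circ 600.0 -71.4 54.4
top0 [274.2 267.4] [259 252  32  32 811] [471.9 -63.   10. ] circ 471.9 -62.9 72.0
top0 [372.  272.7] [363 263  19  20 298] [ 466.5 -282.4   10. ] circ 466.5 -282.6 43.4
side0 [271.  148.7] [266 146  11   6  47] [ 740. -258.   10.] circ 741.2 -261.0 27.0
side0 [313.1 157.2] [307 154  13   8  81] [ 626.6 -271.    10. ] circ 627.5 -273.5 33.3
side0 [220.8 158.6] [215 156  12   6  56] [ 841.1 -165.2   10. ] circ 843.0 -167.3 28.6
side0 [375.  171.4] [367 167  17  10 135] [ 464.4 -283.5   10. ] circ 464.6 -287.0 42.0
side0 [295.7 209.9] [285 203  23  15 273] [598.1 -70.7  10. ] circ 598.6 -73.2 51.4
side0 [347.9 229.2] [333 218  31  23 550] [470.3 -62.2  10. ] circ 471.0 -64.9 69.5
side0 [243.8 244.4] [235 235  19  20 292] [661.7  73.8  10. ] circ 663.5 72.5 55.0
black [365.3 201.2] ((628.031982421875, -269.9187927246094), (57.49540710449219, 57.85489273071289), 9.93748950958252) (351, 188, 29, 28)
black [278.8 211.2] ((599.4501953125, -71.02490234375), (74.7430191040039, 75.42940521240234), 75.29054260253906) (259, 192, 40, 40)
black [274.  267.4] ((471.8812255859375, -62.892578125), (93.32984924316406, 93.57683563232422), 7.0511155128479) (252, 245, 45, 46)
black [371.3 272.6] ((466.7813415527344, -282.2040710449219), (65.64107513427734, 66.07015991210938), 9.845846176147461) (355, 257, 34, 33)
pan [525.9 169.8  72. ]
pan [524.3 174.9  72. ]
[763.5 -56.2  10. ]
[664.9 152.8  10. ]
[662.4  73.6  10. ]
```

What could be mistaken for the targets in the top view:
- **Weights:** the steel stack is at (155,243). The blue look-alike is at (217,182) and the green one at (183,180).
- **Case_50:** black at (366,201). The pink look-alike is at (360,154) and the turquoise one at (320,110).
- **Other cases:** case_100 (372,273), case_200 (279,211) and case_500 (274,268). Their felt diameters measure about 35, 43, 54 and 72 mm for the 50, 100, 200 and 500, which matches the description.

I choose the bare steel stack and the black bases, which the crops confirm.

Next I move partway to the stack.

apply_moves --plan '[[[3.3,-3.4,0,0,0,7.5],[6.6,-6.8,0,0,0,15],[9.9,-10.2,0,0,0,22.1],[13.2,-13.6,0,0,0,22.1],[16.5,-17,0,0,0,22.1],[19.8,-20.4,0,0,0,22.1],[23.1,-23.8,0,0,0,22.1],[26.4,-27.2,0,0,0,22.1]]]' --jaw 3.2

```text
clock: 0.95
tcp_pos: [368.2, -202.7, 231.3]
tool_rot: [0.0, 1.0, -0.0, 0.0]
ft_force: [1.4, -0.5, 0.8]
finger_gap: 0.378
```

apply_moves --plan '[[[1.9,-4.6,0,0,0,0],[3.8,-9.2,0,0,0,0],[5.7,-13.8,0,0,0,0],[7.6,-18.4,0,0,0,0],[9.5,-23,0,0,0,0],[11.4,-27.6,0,0,0,0],[13.3,-32.2,0,0,0,0],[15.2,-36.8,0,0,0,0]]]'

```text
clock: 1.75
tcp_pos: [506.8, 44.7, 231.0]
tool_rot: [-0.019, 0.999, 0.032, -0.001]
ft_force: [0.5, -0.1, 0.2]
finger_gap: 0.376
```

apply_moves --plan '[[[0,-0.4,0,0,0,0],[0,-0.8,0,0,0,0],[0,-0.8,0,0,0,0],[0,-0.8,0,0,0,0],[0,-0.8,0,0,0,0],[0,-0.8,0,0,0,0],[0,-0.8,0,0,0,0],[0,-0.8,0,0,0,0]]]'

```text
clock: 2.55
tcp_pos: [506.1, 47.7, 231.7]
tool_rot: [-0.021, 0.999, 0.034, -0.001]
ft_force: [-0.9, 0.8, -0.0]
finger_gap: 0.376
```

Run:
```python
from h import *
snap('wrist','w1'); s=robot.state(); print({k:s[k].round(2) if hasattr(s[k],'round') else s[k] for k in s})
crop('w1',150,80,400,384,2,'w1c')
t=s['tcp_pos']
print('tcp px',proj('w1',[t,t+[0,16,0],t-[0,16,0]]))
```

```text
{'clock': 2.6, 'joint_pos': array([ 0.07,  0.14, -0.26,  1.17,  0.04,  3.14]), 'joint_velocities': array([ 0.,  0.,  0.,  0.,  0., -0.]), 'joint_efforts': array([-3.000e-02, -4.287e+01,  3.365e+01,  2.000e-02,  1.700e-01,
        0.000e+00]), 'tcp_pos': array([506.12,  47.73, 231.66]), 'tool_rot': array([-0.02,  1.  ,  0.03, -0.  ]), 'ft_force': array([-0.44,  0.78,  1.77]), 'ft_torque': array([-0.09,  0.03, -0.  ]), 'finger_gap': 0.37899831236092385}
tcp px [[254.6 245.9]
 [226.3 243.6]
 [283.  248.1]]
```

View pics/w1c.png

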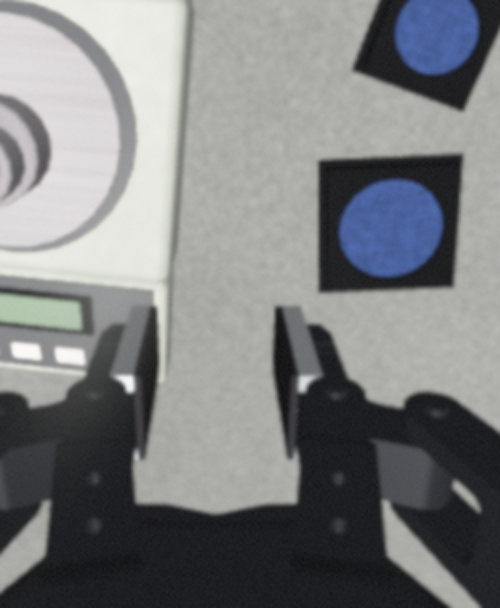

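```bash
cat >> h.py <<'E'
from scipy.spatial.transform import Rotation as Ro
def rel(T,yaw=90):
    s=robot.state(); q=s['tool_rot']; R=Ro.from_quat([q[1],q[2],q[3],q[0]])
    h=np.radians(yaw/2); Rt=Ro.from_quat([np.cos(h),np.sin(h),0,0])
    print('tcp',s['tcp_pos'].round(2),'q',q.round(4),'t',round(s['clock'],2),'gap',s['finger_gap']*85.4,'F',s['ft_force'].round(1),'j',s['joint_pos'].round(2))
    print('shift cm',(R.inv().apply(np.array(T)-s['tcp_pos'])/10).round(3),'turn',np.degrees((R.inv()*Rt).as_rotvec()).round(2))
E
python3 -c "
from h import *
rel([519.7,171.9,231])"
```

```text
tcp [506.12  47.73 231.66] q [-0.0208  0.9992  0.0339 -0.0013] t 2.6 gap 32.3664558756229 F [-0.4  0.8  1.8] j [ 0.07  0.14 -0.26  1.17  0.04  3.14]
shift cm [  2.197 -12.283   0.576] turn [ -1.97  -1.74 -86.1 ]
```

apply_moves --plan '[[[0,0,0,-0.2,-0.2,-8.4],[0,0,0,-0.4,-0.3,-16.8],[0.4,-2,0,-0.6,-0.5,-25.2],[0.8,-4,0.1,-0.8,-0.7,-33.6],[1.2,-6,0.2,-1,-0.9,-42],[1.6,-8,0.3,-1.2,-1,-50.4],[2,-10,0.4,-1.3,-1.2,-58.8],[2.2,-12.3,0.6,-1.5,-1.4,-67.2]]]'

```text
clock: 3.4
tcp_pos: [520.0, 172.8, 230.8]
tool_rot: [-0.005, 0.812, 0.584, -0.001]
ft_force: [0.2, 0.3, 0.3]
finger_gap: 0.375
```

```bash
python3 -c "
from h import *
rel([519.7,171.9,231])"
```

```text
tcp [520.04 172.8  230.77] q [-5.100e-03  8.119e-01  5.837e-01 -6.000e-04] t 3.4 gap 32.058434050186385 F [0.2 0.3 0.3] j [ 0.32  0.22 -0.17  1.18  0.01  2.21]
shift cm [-0.096 -0.004 -0.023] turn [ -0.46  -0.37 -18.57]
```

apply_moves --plan '[[[0,0,0,-0.2,-0.1,-8],[0,0,0,-0.4,-0.3,-16],[0,0,0,-0.5,-0.4,-18.6],[0,0,0,-0.5,-0.4,-18.6],[0,0,0,-0.5,-0.4,-18.6],[0,0,0,-0.5,-0.4,-18.6],[0,0,0,-0.5,-0.4,-18.6],[0,0,0,-0.5,-0.4,-18.6]]]'

```text
clock: 4.2
tcp_pos: [519.8, 172.0, 230.8]
tool_rot: [0.0, 0.709, 0.705, -0.0]
ft_force: [-0.1, 0.3, -0.5]
finger_gap: 0.376
```

Run:
```python
from h import *
snap('wrist','w2'); rel([519.7,171.9,231]); t=robot.state()['tcp_pos']
print('tcp px',proj('w2',[t,t+[16,0,0],t-[16,0,0]]))
c=load('w2')[0].copy()
for (z,r,col) in [(149.7,11,(0,0,255)),(133.3,15,(0,255,0)),(115.6,20,(255,0,0)),(95.7,29,(0,255,255))]:
    a=np.linspace(0,6.28,60); q=proj('w2',np.c_[519.7+r*np.cos(a),171.9+r*np.sin(a),0*a+z])
    cv2.polylines(c,[np.round(q*8).astype(int)],True,col,1,cv2.LINE_AA,3)
cv2.imwrite('pics/w2c.png',np.hstack([cv2.resize(x[90:290,160:340],None,fx=2.2,fy=2.2,interpolation=2) for x in (c,load('w2')[0])]))
```

```text
tcp [519.76 172.04 230.75] q [ 2.000e-04  7.091e-01  7.051e-01 -1.000e-04] t 4.25 gap 32.24503338891099 F [-0.1  0.7 -0.1] j [ 0.32  0.21 -0.18  1.18 -0.    1.9 ]
shift cm [-0.014 -0.006 -0.025] turn [ 0.01  0.02 -0.32]
tcp px [[258.  243.8]
 [286.6 243.7]
 [229.5 243.9]]
```

View pics/w2c.png

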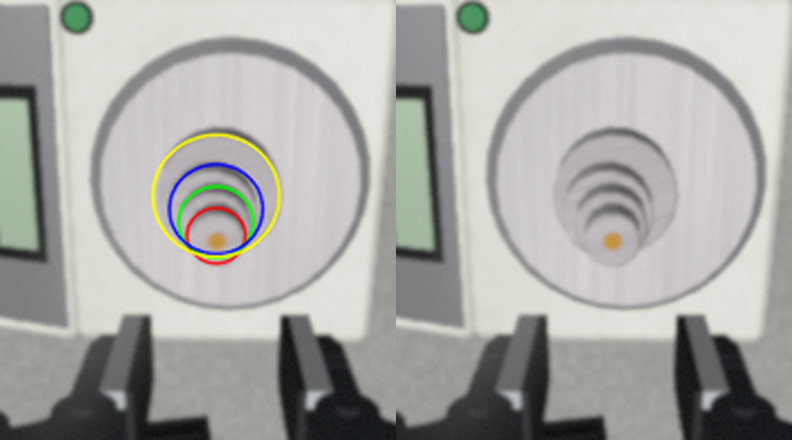

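apply_moves --plan '[[[-0.1,0,2,0,0,-0.3],[-0.1,0,4,0,0,-0.3],[-0.1,0,6,0,0,-0.3],[-0.1,0,7.5,0,0,-0.3],[-0.1,0,8.5,0,0,-0.3],[-0.1,0,9,0,0,-0.3],[-0.1,0,9.2,0,0,-0.3],[-0.1,0,9.2,0,0,-0.3]]]' --jaw 3.2

```text
clock: 5.05
tcp_pos: [520.0, 171.1, 139.1]
tool_rot: [0.0, 0.707, 0.707, 0.0]
ft_force: [-0.7, -0.1, -0.4]
finger_gap: 0.372
```

Run:
```python
from h import *
snap('side','s3'); snap('wrist','w3');rel([519.7,171.9,138.3])
crop('s3',230,200,350,300,5,'s3c'); crop('w3',130,130,390,370,2.5,'w3c')
```

```text
tcp [520.26 171.24 139.46] q [5.000e-04 7.071e-01 7.071e-01 4.000e-04] t 5.15 gap 31.640610799770833 F [ 0.   0.3 -1.2] j [ 0.32  0.27 -0.32  0.98 -0.    1.89]
shift cm [ 0.066 -0.056  0.115] turn [0.07 0.   0.  ]
```

View pics/s3c.png

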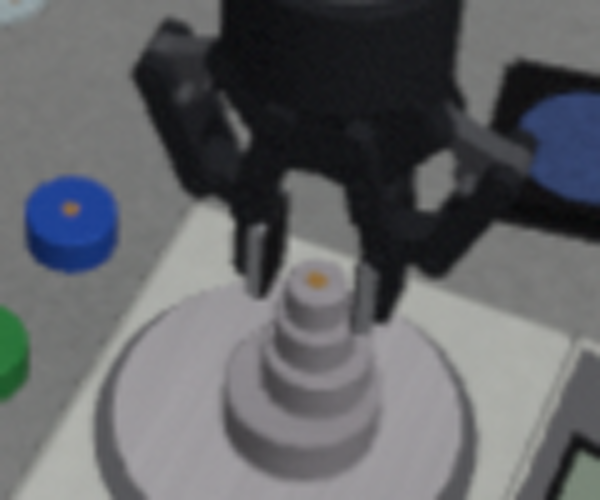

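View pics/w3c.png

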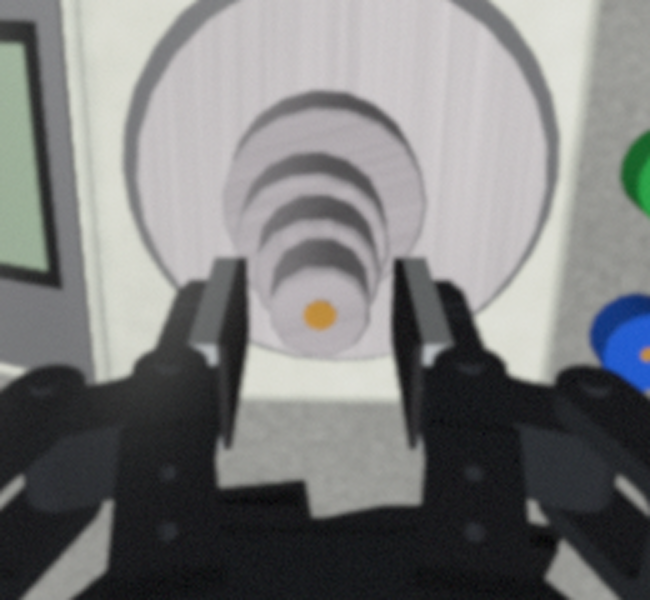

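Run:
```python
from h import *
for n,u,v in [('w3',130+320/2.5-.3,130+315/2.5-.3),('s3',230+317/5-.4,200+281/5-.4)]: print(atz(n,u,v,149.7))
t=np.array([520.2,171.2,139.4])
for z in (0,2,4): print(proj('w3',[t+[16,11,z],t+[-16,11,z]])*1)
print(130+393/2.5,130+247/2.5,130+258/2.5)
```

```text
[520.  169.8 149.7]
[518.7 171.7 149.7]
[[287.3 226. ]
 [228.9 226. ]]
[[287.6 227.6]
 [228.5 227.6]]
[[288.  229.2]
 [228.2 229.2]]
287.2 228.8 233.2
```

apply_moves --plan '[[[0,0,0,0,0,0],[0,0,0,0,0,0],[0,0,0,0,0,0],[0,0,0,0,0,0],[0,0,0,0,0,0],[0,0,0,0,0,0],[0,0,0,0,0,0],[0,0,0,0,0,0]]]' --jaw 1.8 --squeeze 30

```text
clock: 5.95
tcp_pos: [520.2, 171.3, 139.5]
tool_rot: [0.0, 0.707, 0.707, 0.001]
ft_force: [-0.7, 1.0, 6.3]
finger_gap: 0.226
```

Run:
```python
from h import *
snap('side','s4'); snap('wrist','w4');rel([519.7,171.9,138.3])
crop('s4',230,200,350,300,5,'s4c'); crop('w4',130,130,390,370,2.5,'w4c')
```

```text
tcp [520.25 171.28 139.55] q [5.000e-04 7.071e-01 7.071e-01 5.000e-04] t 6.05 gap 18.911919561013914 F [-1.2 -0.6  6.4] j [ 0.32  0.27 -0.32  0.98 -0.    1.89]
shift cm [ 0.062 -0.055  0.125] turn [ 0.08 -0.    0.01]
```

View pics/s4c.png

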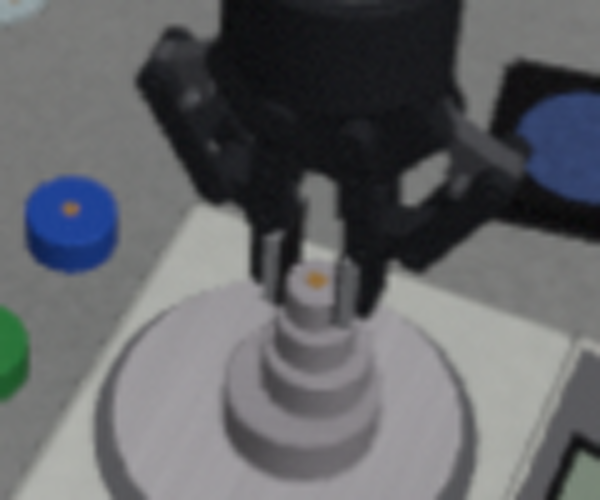

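View pics/w4c.png

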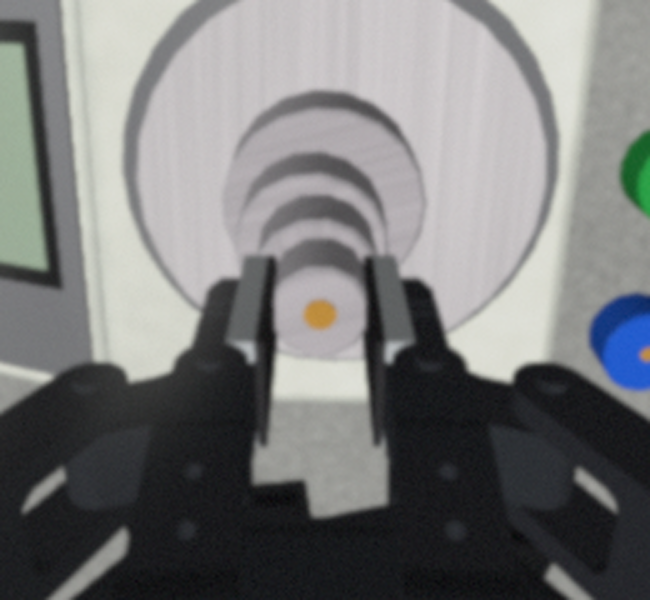

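apply_moves --plan '[[[0,0,-0.1,0,0,0],[0,0,-0.3,0,0,0],[0,0,-0.6,0,0,0],[0,0,-1,0,0,0],[0,0,-1.5,0,0,0],[0,0,-2,0,0,0],[0,0,-2.5,0,0,0],[0,0,-3,0,0,0]]]'

```text
clock: 6.85
tcp_pos: [519.8, 171.1, 169.3]
tool_rot: [0.0, 0.707, 0.707, 0.0]
ft_force: [1.0, -0.4, -0.1]
finger_gap: 0.229
```

Run:
```python
from h import *
snap('side','s5'); snap('wrist','w5');rel([628,-270.5,168])
crop('s5',230,180,350,300,5,'s5c'); crop('w5',130,130,390,370,2.5,'w5c')
```

```text
tcp [520.31 171.3  169.72] q [5.000e-04 7.071e-01 7.071e-01 6.000e-04] t 6.95 gap 19.355917037467282 F [ 0.4 -0.5  0.4] j [ 0.32  0.25 -0.28  1.04 -0.    1.89]
shift cm [-44.181  10.764   0.187] turn [ 0.09 -0.    0.01]
```

View pics/s5c.png

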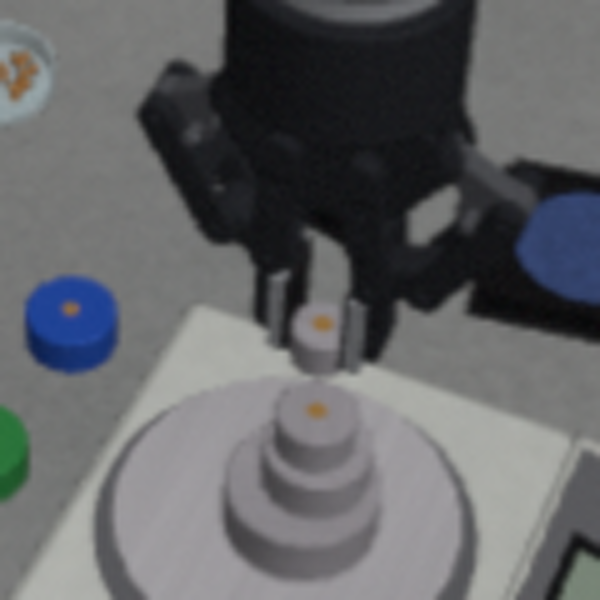

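View pics/w5c.png

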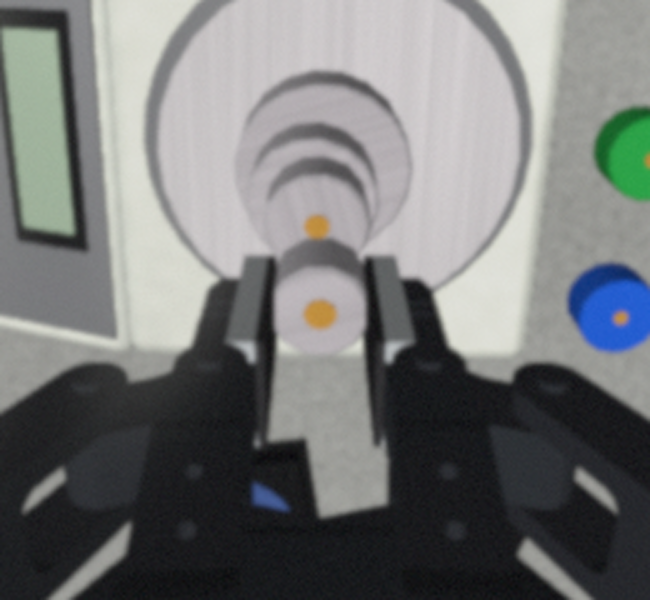

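```bash
python3 - <<'E'
from h import *
f=lambda q:((q-[230,180])*5+2).round(0).tolist()
for z in (168,170,172,174): print(z,'R finger',f(proj('s5',[[509,182,z],[509,160,z],[495,160,z],[495,182,z]])))
for z in (163.5,): 
  a=np.linspace(0,6.28,90); q=proj('s5',np.c_[520.3+11*np.cos(a),170.5+11*np.sin(a),0*a+z]); print('bottom max v',f(q[q[:,1].argmax()]))
  q=proj('s5',[[520.3,170.5,z+16.4]]);print('plug',f(q))
c=-load('s5')[3][:3,:3].T@load('s5')[3][:3,3];print(c)
E
cd pics; python3 -c "
import cv2;c=cv2.imread('s5.png')[230:265,275:315];cv2.imwrite('s5d.png',cv2.resize(c,None,fx=15,fy=15,interpolation=2))"
```

```text
168 R finger [[336.0, 376.0], [359.0, 332.0], [397.0, 344.0], [374.0, 390.0]]
170 R finger [[336.0, 373.0], [359.0, 328.0], [398.0, 340.0], [375.0, 386.0]]
172 R finger [[336.0, 369.0], [360.0, 324.0], [398.0, 337.0], [375.0, 383.0]]
174 R finger [[337.0, 365.0], [360.0, 320.0], [399.0, 333.0], [376.0, 379.0]]
bottom max v [315.0, 376.0]
plug [[319.0, 320.0]]
[353.34085462 697.27699371 804.8378855 ]
```

View pics/s5d.png

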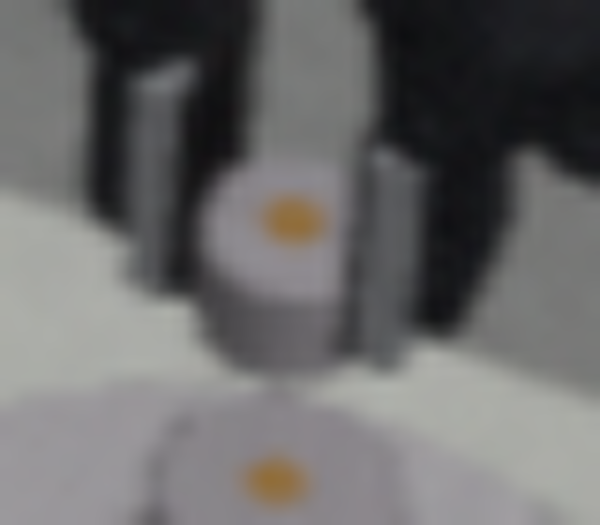

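apply_moves --plan '[[[-1.5,0.4,0,0,0,0],[-4.5,1.1,0,0,0,0],[-8,2,0,0,0,0],[-12,3,0,0,0,0],[-16,4,0,0,0,0],[-20,5,0,0,0,0],[-23.5,5.8,0,0,0,0],[-27,6.7,0,0,0,0]]]'

```text
clock: 7.75
tcp_pos: [586.4, -101.5, 168.5]
tool_rot: [0.0, 0.707, 0.707, -0.0]
ft_force: [0.2, 1.3, -0.6]
finger_gap: 0.225
```

apply_moves --plan '[[[-3.5,0.8,1,0,0,0],[-7,1.6,2,0,0,0],[-10.5,2.5,3,0,0,0],[-13.5,3.3,4,0,0,0],[-15.5,3.8,5,0,0,0],[-16.6,4,6,0,0,0],[-17.2,4.1,7,0,0,0],[-17.2,4.1,8,0,0,0]]]'

```text
clock: 8.55
tcp_pos: [627.5, -270.9, 88.0]
tool_rot: [-0.0, 0.707, 0.707, -0.0]
ft_force: [0.4, 0.3, -1.6]
finger_gap: 0.227
```

Run:
```python
from h import *
snap('side','s6'); snap('wrist','w6');rel([628,-270.5,15])
crop('s6',250,90,370,190,5,'s6c'); crop('w6',130,100,390,370,2.2,'w6c')
c=load('w6')[0]; m=cv2.inRange(cv2.cvtColor(c,cv2.COLOR_BGR2HSV),(105,90,50),(125,255,255)); nn,l,st,ce=cv2.connectedComponentsWithStats(m)
print([(st[i],ce[i].round(1)) for i in range(1,nn) if st[i,4]>100])
```

```text
tcp [ 626.44 -269.31   86.94] q [-1.500e-03  7.067e-01  7.075e-01 -5.000e-04] t 8.65 gap 19.283054306547317 F [-0.4  0.1 -0.4] j [-0.41  0.55 -0.03  1.    0.    1.16]
shift cm [-0.128  0.176  7.193] turn [-0.16 -0.08  0.06]
[(array([ 380,  170,   37,   36, 1004], dtype=int32), array([397.9, 187.8])), (array([ 239,  183,   43,   40, 1349], dtype=int32), array([260., 202.])), (array([  50,  192,   45,   46, 1576], dtype=int32), array([ 72. , 214.7]))]
```

View pics/s6c.png

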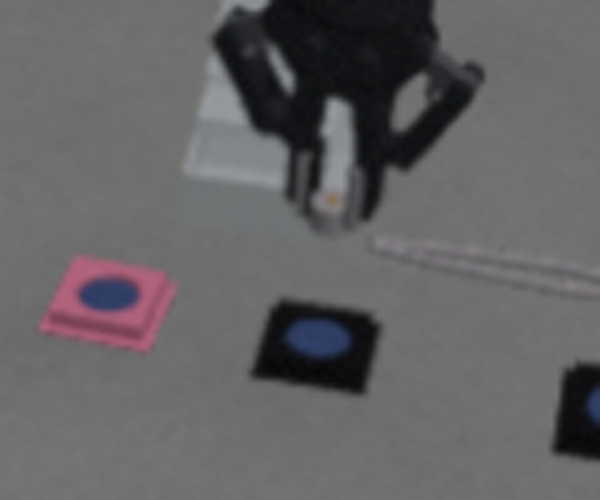

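View pics/w6c.png

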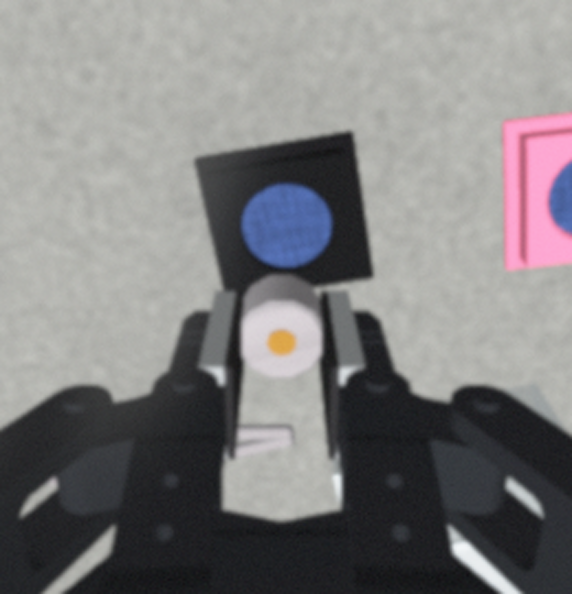

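Run:
```python
from h import *
print(atz('w6',260,202,9))
print('plug', atz('w6',130+282/2.2,100+342/2.2,86.9-6+16.4))
for i in range(4): print(robot.state()['tcp_pos'].round(2))
rel([627.7,-270.5,14])
```

```text
[ 628.1 -272.8    9. ]
plug [ 626.6 -270.5   97.3]
[ 626.44 -269.31   86.94]
[ 626.44 -269.31   86.94]
[ 626.44 -269.31   86.94]
[ 626.44 -269.31   86.94]
tcp [ 626.44 -269.31   86.94] q [-1.500e-03  7.067e-01  7.075e-01 -5.000e-04] t 8.65 gap 19.283054306547317 F [-0.4  0.1 -0.4] j [-0.41  0.55 -0.03  1.    0.    1.16]
shift cm [-0.129  0.147  7.293] turn [-0.16 -0.08  0.06]
```

apply_moves --plan '[[[0,0.1,1.2,0,0,0],[-0.1,0.1,2.7,0,0,0],[-0.1,0.1,4.2,0,0,0],[-0.1,0.1,5.4,0,0,0],[-0.1,0.1,6.2,0,0,0],[-0.1,0.1,6.7,0,0,0],[-0.1,0.1,7,0,0,0],[-0.1,0.1,7,0,0,0]]]'

```text
clock: 9.45
tcp_pos: [628.8, -272.0, 18.7]
tool_rot: [0.0, 0.707, 0.707, -0.0]
ft_force: [-0.5, -0.5, -0.8]
finger_gap: 0.229
```

Run:
```python
from h import *
snap('side','s7'); snap('wrist','w7');rel([628,-271.5,14.2])
a=cv2.resize(load('s7')[0][110:190,270:350],None,fx=5,fy=5,interpolation=2); b=cv2.resize(load('w7')[0][150:310,170:330],None,fx=2.5,fy=2.5,interpolation=2)
cv2.imwrite('pics/s7c.png',np.hstack([a,b]))
```

```text
tcp [ 629.2  -272.19   19.45] q [6.000e-04 7.071e-01 7.071e-01 1.000e-04] t 9.55 gap 19.275199088014784 F [ 0.6  0.3 -1. ] j [-0.41  0.61 -0.09  0.87 -0.    1.16]
shift cm [ 0.07  -0.12   0.524] turn [0.05 0.04 0.  ]
```

View pics/s7c.png

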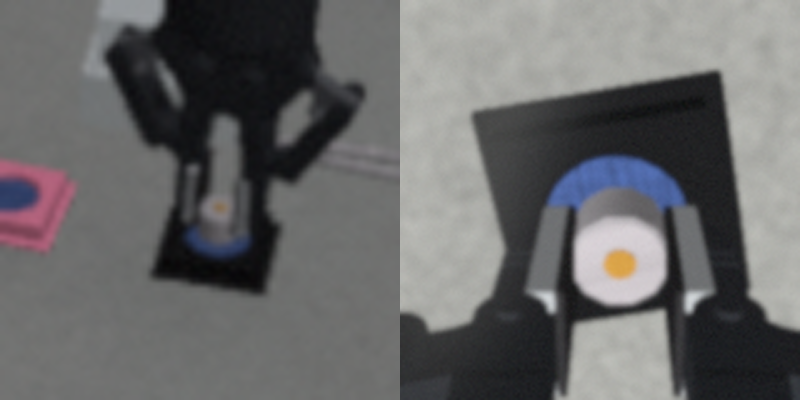

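apply_moves --plan '[[[0.1,-0.1,0.1,0,0,0],[0.1,-0.1,0.2,0,0,0],[0.1,-0.1,0.3,0,0,0],[0.1,-0.1,0.36,0,0,0],[0.1,-0.1,0.4,0,0,0],[0.1,-0.1,0.44,0,0,0],[0.1,-0.1,0.44,0,0,0],[0.1,-0.1,0.44,0,0,0]]]'

```text
clock: 10.35
tcp_pos: [627.8, -270.9, 14.5]
tool_rot: [0.0, 0.707, 0.707, -0.0]
ft_force: [-1.3, 0.2, -0.5]
finger_gap: 0.223
```

apply_moves --plan '[[[0,0,0.02,0,0,0],[0,0,0.04,0,0,0],[0,0,0.06,0,0,0],[0,0,0.06,0,0,0],[0,0,0.06,0,0,0],[0,0,0.06,0,0,0],[0,0,0.06,0,0,0],[0,0,0.06,0,0,0]]]'

```text
clock: 11.15
tcp_pos: [627.9, -271.0, 14.3]
tool_rot: [0.0, 0.707, 0.707, -0.0]
ft_force: [-2.6, 0.6, 5.3]
finger_gap: 0.228
```

apply_moves --plan '[[[0,0,0.02,0,0,0],[0,0,0.04,0,0,0],[0,0,0.05,0,0,0],[0,0,0.05,0,0,0],[0,0,0.05,0,0,0],[0,0,0.05,0,0,0],[0,0,0.05,0,0,0],[0,0,0.05,0,0,0]]]'

```text
clock: 11.95
tcp_pos: [627.9, -271.0, 14.3]
tool_rot: [0.0, 0.707, 0.707, 0.0]
ft_force: [-3.9, 0.6, 8.6]
finger_gap: 0.228
```

apply_moves --plan '[[[0,0,-0.05,0,0,0],[0,0,-0.05,0,0,0],[0,0,-0.05,0,0,0],[0,0,-0.05,0,0,0],[0,0,-0.05,0,0,0],[0,0,-0.05,0,0,0],[0,0,-0.2,0,0,0],[0,0,-0.5,0,0,0]]]' --jaw 3.6

```text
clock: 12.75
tcp_pos: [627.6, -270.9, 18.4]
tool_rot: [-0.0, 0.707, 0.707, -0.0]
ft_force: [-1.3, -0.2, -0.1]
finger_gap: 0.422
```

Run:
```python
from h import *
snap('side','s8'); snap('wrist','w8');rel([519.7,171,180])
a=cv2.resize(load('s8')[0][110:190,270:350],None,fx=5,fy=5,interpolation=2); b=cv2.resize(load('w8')[0][150:310,170:330],None,fx=2.5,fy=2.5,interpolation=2)
cv2.imwrite('pics/s8c.png',np.hstack([a,b]))
```

```text
tcp [ 628.21 -271.14   19.09] q [6.000e-04 7.071e-01 7.071e-01 1.000e-04] t 12.85 gap 35.939503418190924 F [ 0.3 -0.2 -0.3] j [-0.41  0.61 -0.1   0.86 -0.    1.16]
shift cm [ 44.202 -10.833 -16.135] turn [0.06 0.04 0.  ]
```

View pics/s8c.png

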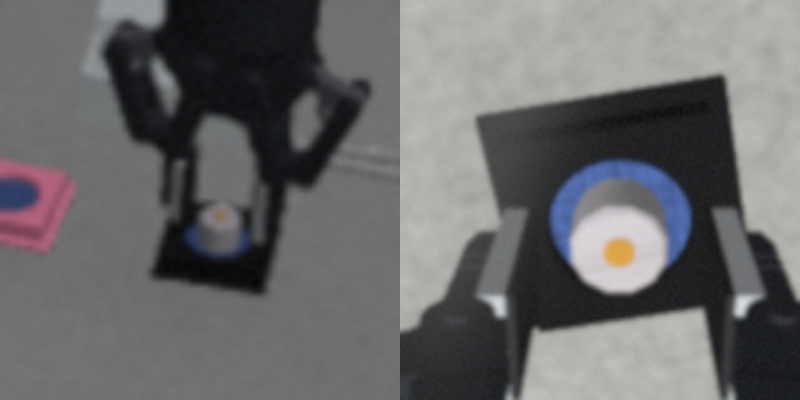

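apply_moves --plan '[[[0,0,-3,0,0,0],[0,0,-7,0,0,0],[2,-0.5,-11,0,0,0],[5.5,-1.4,-14.5,0,0,0],[9.5,-2.3,-16.2,0,0,0],[14,-3.4,-16.2,0,0,0],[18.5,-4.5,-16.2,0,0,0],[23,-5.6,-16.2,0,0,0]]]' --jaw 4.2

```text
clock: 13.65
tcp_pos: [571.3, -39.4, 181.0]
tool_rot: [0.001, 0.707, 0.707, 0.0]
ft_force: [0.8, -0.4, 0.4]
finger_gap: 0.494
```

apply_moves --plan '[[[4.5,-1.1,0,0,0,0],[9,-2.2,0,0,0,0],[13.5,-3.3,0,0,0,0],[17.5,-4.3,0,0,0,0],[20,-4.9,0,0,0,0],[21.2,-5.2,0,0,0,0],[21.2,-5.2,0,0,0,0],[21.2,-5.2,0,0,0,0]]]'

```text
clock: 14.45
tcp_pos: [520.0, 170.3, 180.3]
tool_rot: [0.001, 0.707, 0.707, -0.0]
ft_force: [0.3, 0.4, -0.6]
finger_gap: 0.49
```

Run:
```python
from h import *
snap('side','s9'); snap('wrist','w9');rel([519.7,171,119.6])
a=cv2.resize(load('s9')[0][210:310,240:340],None,fx=4,fy=4,interpolation=2); b=cv2.resize(load('w9')[0][110:310,157:357],None,fx=2,fy=2,interpolation=2)
cv2.imwrite('pics/s9c.png',np.hstack([a,b]))
```

```text
tcp [520.13 169.78 180.21] q [ 4.000e-04  7.077e-01  7.065e-01 -2.000e-04] t 14.55 gap 41.76507182100727 F [-0.   0.9 -0.2] j [ 0.32  0.24 -0.26  1.07 -0.    1.89]
shift cm [ 0.127 -0.045  6.061] turn [ 0.01  0.05 -0.09]
```

View pics/s9c.png

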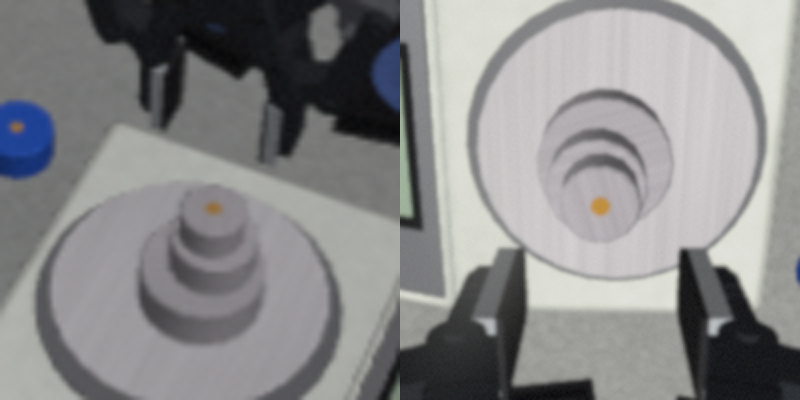

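Run:
```python
from h import *
print(atz('w9',157+600/2-.2,110+206/2-.2,133.3),atz('s9',240+213/4-.4,210+208/4-.4,133.3))
```

```text
[668.5 168.7 133.3] [518.3 171.  133.3]
```

apply_moves --plan '[[[0,0,1.5,0,0,0],[0,0,3,0,0,0],[0,0,4.2,0,0,0],[0,0,5,0,0,0],[0,0,5.5,0,0,0],[0,0,5.8,0,0,0],[0,0,5.9,0,0,0],[0,0,5.9,0,0,0]]]'

```text
clock: 15.35
tcp_pos: [520.0, 171.2, 121.5]
tool_rot: [0.0, 0.707, 0.707, 0.0]
ft_force: [0.1, -0.1, 0.2]
finger_gap: 0.494
```

Run:
```python
from h import *
snap('wrist','w10');rel([519.7,171,120.5])
crop('w10',157,130,357,310,2.5,'w10c')
```

```text
tcp [520.06 171.24 121.67] q [4.000e-04 7.070e-01 7.072e-01 2.000e-04] t 15.4 gap 42.07318382705001 F [ 0.3 -0.7  0. ] j [ 0.32  0.28 -0.35  0.94 -0.    1.89]
shift cm [-0.024 -0.036  0.117] turn [0.05 0.01 0.01]
```

View pics/w10c.png

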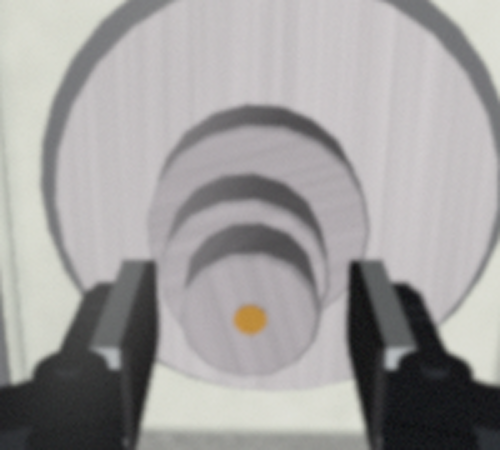

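apply_moves --plan '[[[0,0,0.1,0,0,0],[0,0,0.1,0,0,0],[0,0,0.1,0,0,0],[0,0,0.1,0,0,0],[0,0,0.1,0,0,0],[0,0,0.1,0,0,0],[0,0,0.1,0,0,0],[0,0,0.1,0,0,0]]]' --jaw 2.5 --squeeze 35

```text
clock: 16.2
tcp_pos: [520.1, 171.3, 120.9]
tool_rot: [0.0, 0.707, 0.707, 0.0]
ft_force: [-1.7, -1.0, 6.9]
finger_gap: 0.32
```

apply_moves --plan '[[[0,0,-0.1,0,0,0],[0,0,-0.3,0,0,0],[0,0,-0.6,0,0,0],[0,0,-1,0,0,0],[0,0,-1.5,0,0,0],[0,0,-2,0,0,0],[0,0,-2.5,0,0,0],[0,0,-3,0,0,0]]]'

```text
clock: 17.0
tcp_pos: [519.8, 171.1, 150.8]
tool_rot: [0.0, 0.707, 0.707, 0.0]
ft_force: [-0.8, -0.6, -0.7]
finger_gap: 0.316
```

Run:
```python
from h import *
snap('side','s11'); snap('wrist','w11');rel([466,-282.7,150])
a=cv2.resize(load('s11')[0][210:310,240:340],None,fx=4,fy=4,interpolation=2); b=cv2.resize(load('w11')[0][110:310,157:357],None,fx=2,fy=2,interpolation=2)
cv2.imwrite('pics/s11c.png',np.hstack([a,b]))
```

```text
tcp [520.32 171.26 151.19] q [5.000e-04 7.071e-01 7.071e-01 6.000e-04] t 17.1 gap 27.30142350562312 F [ 0.2  0.2 -0.7] j [ 0.32  0.26 -0.31  1.   -0.    1.89]
shift cm [-45.395  -5.435   0.108] turn [ 0.09 -0.    0.  ]
```

View pics/s11c.png

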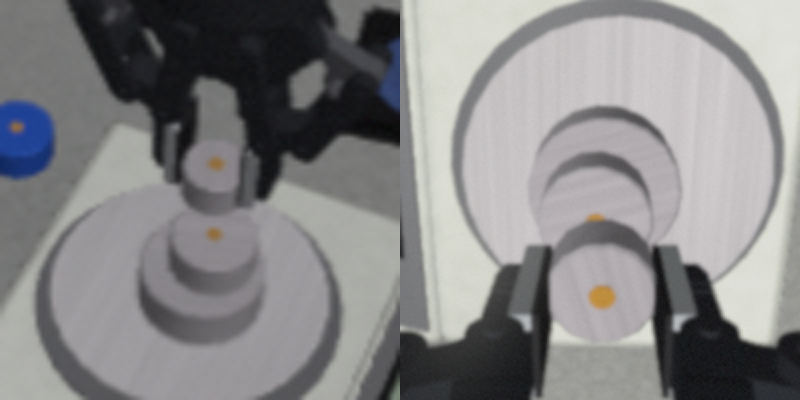

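apply_moves --plan '[[[-1.5,-0.2,-0.3,0,0,0],[-4.5,-0.5,-0.6,0,0,0],[-8,-1,-0.6,0,0,0],[-12,-1.4,-0.6,0,0,0],[-16,-1.9,-0.6,0,0,0],[-20,-2.4,-0.6,0,0,0],[-24,-2.9,-0.6,0,0,0],[-28,-3.4,0,0,0,0]]]'

```text
clock: 17.9
tcp_pos: [485.3, -111.2, 151.0]
tool_rot: [0.001, 0.707, 0.707, 0.0]
ft_force: [0.8, 0.3, -0.6]
finger_gap: 0.32
```

apply_moves --plan '[[[-3.5,-0.4,1,0,0,0],[-7,-0.8,2,0,0,0],[-10.5,-1.2,3,0,0,0],[-13.5,-1.6,4,0,0,0],[-15.7,-1.9,5,0,0,0],[-17,-2,6,0,0,0],[-17.4,-2,7,0,0,0],[-17.4,-2,8,0,0,0]]]'

```text
clock: 18.7
tcp_pos: [465.6, -283.0, 69.7]
tool_rot: [0.0, 0.707, 0.707, 0.0]
ft_force: [-0.1, -0.4, -0.3]
finger_gap: 0.318
```

apply_moves --plan '[[[0,0,0.8,0,0,0],[0,0,1.6,0,0,0],[0,0,2.4,0,0,0],[0,0,3,0,0,0],[0,0,3.4,0,0,0],[0,0,3.5,0,0,0],[0,0,3.5,0,0,0],[0,0,3.5,0,0,0]]]'

```text
clock: 19.5
tcp_pos: [466.1, -283.2, 35.7]
tool_rot: [0.001, 0.707, 0.707, -0.0]
ft_force: [-0.4, 0.2, -0.4]
finger_gap: 0.316
```

```bash
cat >> h.py <<'E'
def felt(n,z=9):
    c=load(n)[0]; m=cv2.inRange(cv2.cvtColor(c,cv2.COLOR_BGR2HSV),(105,90,50),(125,255,255)); nn,l,st,ce=cv2.connectedComponentsWithStats(m)
    for i in range(1,nn):
        if st[i,4]>100: print('felt',ce[i].round(1),st[i][:5],atz(n,*ce[i],z))
E
python3 - <<'E'
from h import *
snap('side','s12'); snap('wrist','w12');rel([466,-282.7,13.3]);felt('w12')
a=cv2.resize(load('s12')[0][120:220,330:430],None,fx=4,fy=4,interpolation=2); b=cv2.resize(load('w12')[0][110:310,157:357],None,fx=2,fy=2,interpolation=2)
cv2.imwrite('pics/s12c.png',np.hstack([a,b]))
E
```

```text
tcp [ 466.07 -283.14   35.78] q [ 5.000e-04  7.071e-01  7.071e-01 -0.000e+00] t 19.6 gap 26.848462059670272 F [-0.  -0.4 -1. ] j [-0.55  0.37 -0.45  0.75 -0.    1.02]
shift cm [ 0.046 -0.009  2.248] turn [0.04 0.04 0.  ]
felt [489.5 208.1] [475 185  37  47 542] [ 622.2 -272.8    9. ]
felt [258.3 213.6] [ 226  196   65   39 1514] [ 466.3 -275.9    9. ]
```

View pics/s12c.png

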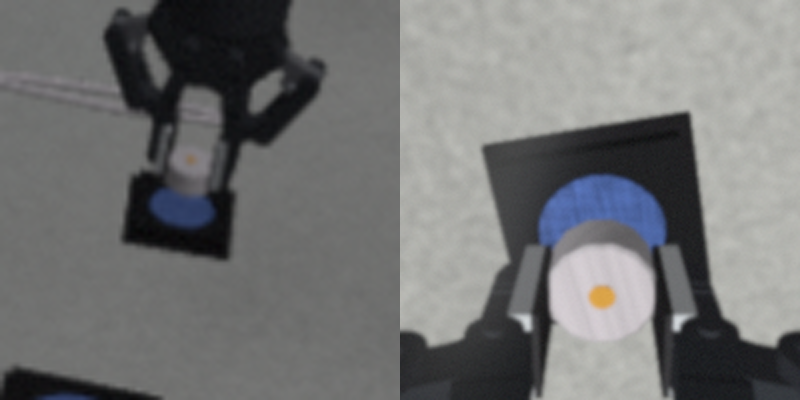

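Run:
```python
from h import *
print(atz('w12',258,196.5,12)); print(atz('w12',157+202/2-.2,110+297/2-.2,35.8-5.3+17.7))
```

```text
[ 466.1 -263.3   12. ]
[ 465.9 -284.9   48.2]
```

apply_moves --plan '[[[0,0,0.6,0,0,0],[0,0,1.1,0,0,0],[0,0,1.5,0,0,0],[0,0,1.8,0,0,0],[0,0,2,0,0,0],[0,0,2.1,0,0,0],[0,0,2.15,0,0,0],[0,0,2.15,0,0,0]]]'

```text
clock: 20.4
tcp_pos: [465.9, -283.0, 14.0]
tool_rot: [0.0, 0.707, 0.707, -0.0]
ft_force: [0.7, 0.9, -0.7]
finger_gap: 0.316
```

apply_moves --plan '[[[0,0,0.02,0,0,0],[0,0,0.04,0,0,0],[0,0,0.06,0,0,0],[0,0,0.08,0,0,0],[0,0,0.08,0,0,0],[0,0,0.08,0,0,0],[0,0,0.08,0,0,0],[0,0,0.08,0,0,0]]]'

```text
clock: 21.2
tcp_pos: [465.9, -283.0, 13.4]
tool_rot: [0.0, 0.707, 0.707, -0.0]
ft_force: [-2.3, -0.1, 5.7]
finger_gap: 0.316
```

Contact at the expected height; release.

apply_moves --plan '[[[0,0,0,0,0,0],[0,0,0,0,0,0],[0,0,0,0,0,0],[0,0,0,0,0,0],[0,0,0,0,0,0],[0,0,0,0,0,0],[0,0,-0.2,0,0,0],[0,0,-0.5,0,0,0]]]' --jaw 4.6

```text
clock: 22.0
tcp_pos: [465.7, -282.9, 18.1]
tool_rot: [0.0, 0.707, 0.707, -0.0]
ft_force: [-0.3, 0.1, -1.2]
finger_gap: 0.539
```

Run:
```python
from h import *
snap('side','s13'); snap('wrist','w13');rel([520,171.5,165])
a=cv2.resize(load('s13')[0][120:220,330:430],None,fx=4,fy=4,interpolation=2); b=cv2.resize(load('w13')[0][110:310,157:357],None,fx=2,fy=2,interpolation=2)
cv2.imwrite('pics/s13c.png',np.hstack([a,b]))
```

```text
tcp [ 466.2  -283.2    18.66] q [6.000e-04 7.071e-01 7.071e-01 0.000e+00] t 22.1 gap 46.236894140437684 F [ 0.7  0.3 -1.1] j [-0.55  0.39 -0.47  0.71 -0.    1.02]
shift cm [ 45.457   5.399 -14.668] turn [0.05 0.05 0.01]
```

View pics/s13c.png

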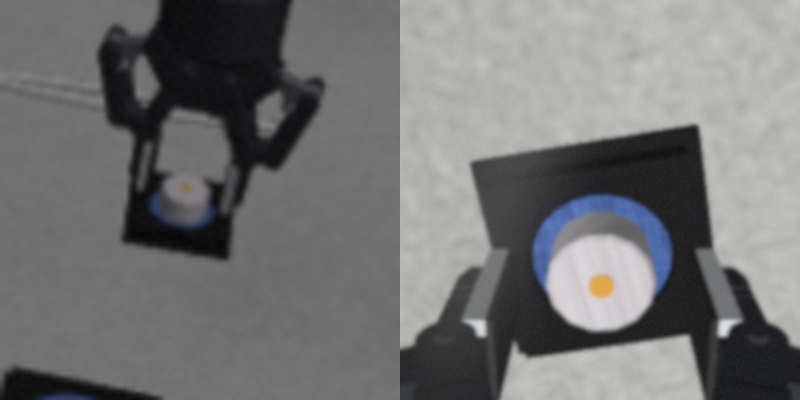

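weight_100 sits in its recess. Back to the stack.

apply_moves --plan '[[[0,0,-3,0,0,0],[0,0,-7,0,0,0],[2,0.2,-11,0,0,0],[5.5,0.6,-14,0,0,0],[9.5,1.1,-14.7,0,0,0],[14,1.7,-14.7,0,0,0],[18.5,2.2,-14.7,0,0,0],[23,2.7,-14.7,0,0,0]]]' --jaw 5.2

```text
clock: 22.9
tcp_pos: [492.9, -51.3, 165.5]
tool_rot: [0.001, 0.707, 0.707, 0.0]
ft_force: [1.0, 0.3, 0.0]
finger_gap: 0.61
```

apply_moves --plan '[[[4.5,0.5,0,0,0,0],[9,1.1,0,0,0,0],[13.5,1.6,0,0,0,0],[17.5,2.1,0,0,0,0],[20.5,2.5,0,0,0,0],[22,2.7,0,0,0,0],[22.5,2.7,0,0,0,0],[22.5,2.7,0,0,0,0]]]'

```text
clock: 23.7
tcp_pos: [519.5, 171.8, 164.8]
tool_rot: [0.0, 0.707, 0.707, -0.0]
ft_force: [-0.0, 0.6, 0.3]
finger_gap: 0.607
```

Run:
```python
from h import *
snap('side','s14'); snap('wrist','w14');rel([520,171.5,101])
a=cv2.resize(load('s14')[0][210:310,240:340],None,fx=4,fy=4,interpolation=2); b=cv2.resize(load('w14')[0][110:310,157:357],None,fx=2,fy=2,interpolation=2)
cv2.imwrite('pics/s14c.png',np.hstack([a,b]))
```

```text
tcp [519.54 170.9  164.89] q [ 3.000e-04  7.075e-01  7.067e-01 -4.000e-04] t 23.8 gap 51.99269918829584 F [-0.2  0.4  0.3] j [ 0.32  0.25 -0.29  1.03 -0.    1.89]
shift cm [0.067 0.047 6.389] turn [-0.01  0.06 -0.06]
```

View pics/s14c.png

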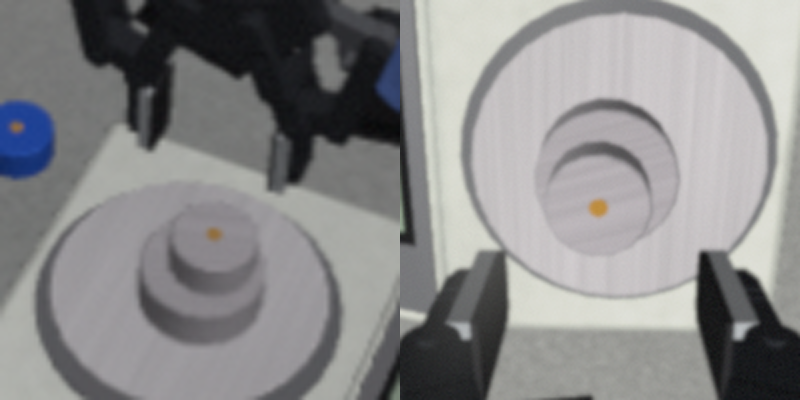

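apply_moves --plan '[[[0,-0.1,1.5,0,0,0],[0,-0.1,3,0,0,0],[0,-0.1,4.4,0,0,0],[0,-0.1,5.4,0,0,0],[0,-0.1,6,0,0,0],[0,-0.1,6.3,0,0,0],[0,-0.1,6.45,0,0,0],[0,-0.1,6.45,0,0,0]]]'

```text
clock: 24.6
tcp_pos: [519.0, 172.1, 100.7]
tool_rot: [0.0, 0.707, 0.707, 0.0]
ft_force: [0.8, -0.1, 0.8]
finger_gap: 0.606
```

Run:
```python
from h import *
snap('wrist','w15');rel([519.7,171,100.2])
crop('w15',157,130,357,310,2.5,'w15c')
```

```text
tcp [519.04 172.15 100.84] q [3.000e-04 7.071e-01 7.071e-01 2.000e-04] t 24.65 gap 52.33191924441588 F [-0.5 -0.7 -0.5] j [ 0.32  0.3  -0.37  0.89 -0.    1.89]
shift cm [-0.115  0.066  0.064] turn [0.04 0.01 0.01]
```

View pics/w15c.png

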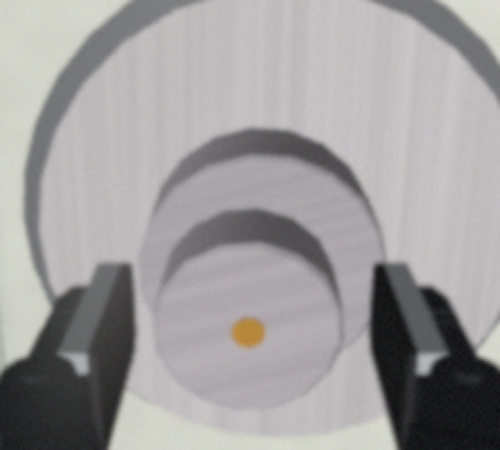

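apply_moves --plan '[[[-0.1,-0.1,0,0,0,0],[-0.1,-0.1,0,0,0,0],[-0.1,-0.1,0,0,0,0],[-0.1,-0.1,0,0,0,0],[-0.1,-0.1,0,0,0,0],[-0.1,-0.1,0,0,0,0],[-0.1,-0.1,0,0,0,0],[-0.1,-0.1,0,0,0,0]]]' --jaw 3.5 --squeeze 45

```text
clock: 25.45
tcp_pos: [518.2, 171.3, 101.2]
tool_rot: [0.0, 0.707, 0.707, 0.001]
ft_force: [-1.1, 0.1, 6.4]
finger_gap: 0.436
```

apply_moves --plan '[[[0,0,-0.1,0,0,0],[0,0,-0.3,0,0,0],[0,0,-0.6,0,0,0],[0,0,-1,0,0,0],[0,0,-1.5,0,0,0],[0,0,-2,0,0,0],[0,0,-2.5,0,0,0],[0,0,-3,0,0,0]]]'

```text
clock: 26.25
tcp_pos: [517.8, 171.1, 131.0]
tool_rot: [0.0, 0.707, 0.707, 0.0]
ft_force: [-0.3, 0.5, -2.1]
finger_gap: 0.434
```

Run:
```python
from h import *
snap('side','s16'); snap('wrist','w16');rel([599,-71,130])
a=cv2.resize(load('s16')[0][210:310,240:340],None,fx=4,fy=4,interpolation=2); b=cv2.resize(load('w16')[0][110:310,157:357],None,fx=2,fy=2,interpolation=2)
cv2.imwrite('pics/s16c.png',np.hstack([a,b]))
```

```text
tcp [518.34 171.31 131.4 ] q [5.000e-04 7.071e-01 7.072e-01 6.000e-04] t 26.35 gap 36.9958772423619 F [ 1.5  0.3 -1.1] j [ 0.32  0.27 -0.34  0.96 -0.    1.89]
shift cm [-24.232   8.062   0.151] turn [ 0.09 -0.    0.01]
```

View pics/s16c.png

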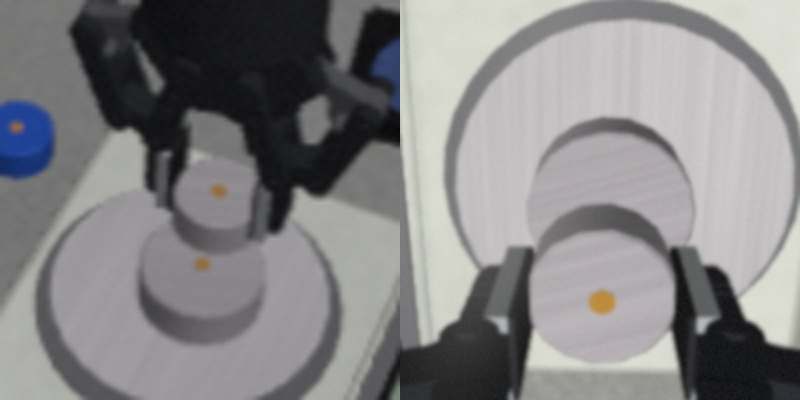

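apply_moves --plan '[[[-1.5,0.5,-0.4,0,0,0],[-4.5,1.5,-0.6,0,0,0],[-8.5,2.8,-0.6,0,0,0],[-12.5,4.2,-0.6,0,0,0],[-16.5,5.5,-0.6,0,0,0],[-20,6.7,0,0,0,0],[-22.5,7.5,0.5,0,0,0],[-24.2,8.1,1,0,0,0]]]'

```text
clock: 27.15
tcp_pos: [599.0, -73.8, 120.2]
tool_rot: [0.0, 0.708, 0.706, -0.0]
ft_force: [0.9, -1.0, -2.4]
finger_gap: 0.435
```

apply_moves --plan '[[[0,0,1.5,0,0,0],[0,0,3,0,0,0],[0,0,4.5,0,0,0],[0,0,6,0,0,0],[0,0,7,0,0,0],[0,0,7.8,0,0,0],[0,0,8,0,0,0],[0,0,8,0,0,0]]]'

```text
clock: 27.95
tcp_pos: [598.7, -70.9, 40.5]
tool_rot: [0.0, 0.707, 0.707, -0.0]
ft_force: [-0.2, -0.4, -1.6]
finger_gap: 0.435
```

Run:
```python
from h import *
snap('side','s17'); snap('wrist','w17');rel([599,-71,13.5]);felt('w17')
a=cv2.resize(load('s17')[0][160:260,240:340],None,fx=4,fy=4,interpolation=2); b=cv2.resize(load('w17')[0][110:310,157:357],None,fx=2,fy=2,interpolation=2)
cv2.imwrite('pics/s17c.png',np.hstack([a,b]))
```

```text
tcp [599.31 -70.96  41.21] q [6.000e-04 7.070e-01 7.072e-01 2.000e-04] t 28.05 gap 37.22588490277856 F [ 0.7  0.4 -2. ] j [-0.12  0.46 -0.3   0.81 -0.    1.45]
shift cm [-0.003 -0.035  2.771] turn [0.07 0.03 0.01]
felt [370.9   6.9] [341   0  66  19 820] [661.5  56.9   9. ]
felt [ 71.  209.3] [  23  162   97   96 7098] [472.  -63.2   9. ]
felt [259.9 206.6] [ 220  187   78   48 1950] [600.4 -60.9   9. ]
```

View pics/s17c.png

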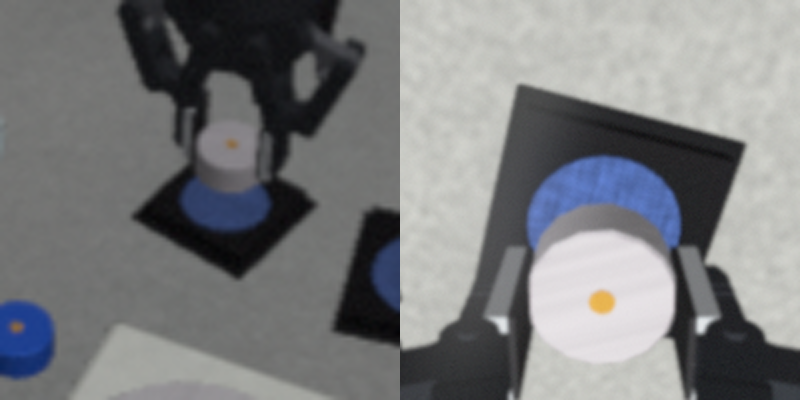

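Run:
```python
from h import *
print(atz('w17',259,187,12)-[0,26,0]); print(atz('w17',157+201.5/2-.2,110+302/2-.2,41-5.5+19.9))
```

```text
[599.8 -72.5  12. ]
[598.8 -73.   55.4]
```

apply_moves --plan '[[[0,0.05,0.7,0,0,0],[0,0.05,1.3,0,0,0],[0,0.05,1.8,0,0,0],[0,0.05,2.2,0,0,0],[0,0.05,2.45,0,0,0],[0,0.05,2.6,0,0,0],[0,0.05,2.65,0,0,0],[0,0.05,2.65,0,0,0]]]'

```text
clock: 28.85
tcp_pos: [599.4, -71.0, 14.1]
tool_rot: [0.0, 0.707, 0.707, -0.0]
ft_force: [-0.6, -0.1, -2.6]
finger_gap: 0.431
```

apply_moves --plan '[[[0,0,0.02,0,0,0],[0,0,0.04,0,0,0],[0,0,0.06,0,0,0],[0,0,0.08,0,0,0],[0,0,0.08,0,0,0],[0,0,0.08,0,0,0],[0,0,0.08,0,0,0],[0,0,0.08,0,0,0]]]'

```text
clock: 29.65
tcp_pos: [599.4, -71.0, 13.6]
tool_rot: [0.0, 0.707, 0.707, 0.0]
ft_force: [-2.3, 0.7, 4.5]
finger_gap: 0.432
```

apply_moves --plan '[[[0,0,0,0,0,0],[0,0,0,0,0,0],[0,0,0,0,0,0],[0,0,0,0,0,0],[0,0,0,0,0,0],[0,0,0,0,0,0],[0,0,-0.2,0,0,0],[0,0,-0.5,0,0,0]]]' --jaw 5.6

```text
clock: 30.45
tcp_pos: [599.1, -70.9, 18.3]
tool_rot: [0.0, 0.707, 0.707, -0.0]
ft_force: [0.1, -0.1, 0.1]
finger_gap: 0.656
```

Run:
```python
from h import *
snap('side','s18'); snap('wrist','w18');rel([520,172.5,145])
a=cv2.resize(load('s18')[0][160:260,240:340],None,fx=4,fy=4,interpolation=2); b=cv2.resize(load('w18')[0][110:310,157:357],None,fx=2,fy=2,interpolation=2)
cv2.imwrite('pics/s18c.png',np.hstack([a,b]))
```

```text
tcp [599.76 -71.04  18.85] q [6.000e-04 7.071e-01 7.071e-01 2.000e-04] t 30.55 gap 55.814443429015846 F [-0.3  1.2 -0.8] j [-0.12  0.48 -0.32  0.77 -0.    1.45]
shift cm [ 24.348  -7.961 -12.636] turn [0.06 0.03 0.  ]
```

View pics/s18c.png

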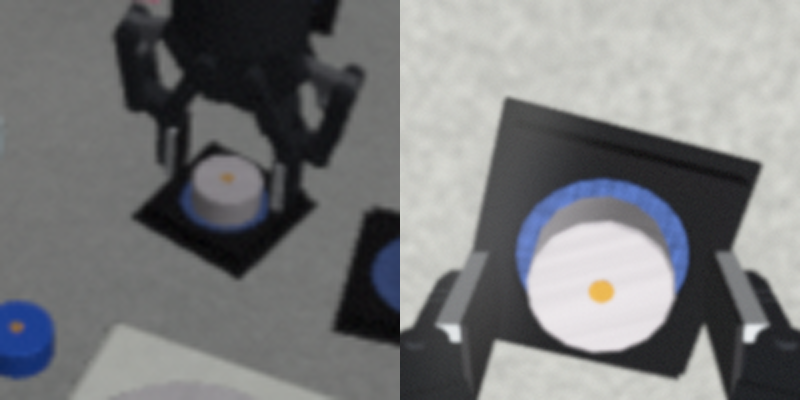

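apply_moves --plan '[[[0,0,-2.5,0,0,0],[0,0,-6,0,0,0],[1,-0.3,-10,0,0,0],[4,-1.3,-12.6,0,0,0],[8,-2.6,-12.6,0,0,0],[12.5,-4.1,-12.6,0,0,0],[17,-5.6,-12.6,0,0,0],[20.5,-6.7,-12.6,0,0,0]]]' --jaw 7.2

```text
clock: 31.35
tcp_pos: [531.2, 136.2, 144.5]
tool_rot: [0.0, 0.707, 0.707, 0.0]
ft_force: [0.6, 0.1, -0.9]
finger_gap: 0.842
```

apply_moves --plan '[[[2.5,-0.8,0,0,0,0],[3.8,-1.3,0,0,0,0],[3.8,-1.3,0,0,0,0],[3.8,-1.3,0,0,0,0],[3.8,-1.3,0,0,0,0],[3.8,-1.3,0,0,0,0],[3.8,-1.3,0,0,0,0],[3.8,-1.3,0,0,0,0]]]'

```text
clock: 32.15
tcp_pos: [519.4, 171.5, 144.1]
tool_rot: [0.0, 0.707, 0.707, -0.0]
ft_force: [-0.1, -0.6, 0.5]
finger_gap: 0.843
```

Run:
```python
from h import *
snap('side','s19'); snap('wrist','w19');rel([520,172.5,77])
a=cv2.resize(load('s19')[0][210:310,240:340],None,fx=4,fy=4,interpolation=2); b=cv2.resize(load('w19')[0][110:310,157:357],None,fx=2,fy=2,interpolation=2)
cv2.imwrite('pics/s19c.png',np.hstack([a,b]))
```

```text
tcp [519.36 171.78 144.13] q [ 2.000e-04  7.073e-01  7.070e-01 -1.000e-04] t 32.25 gap 71.90598470895416 F [-0.2  0.4 -0.3] j [ 0.32  0.27 -0.32  0.99 -0.    1.89]
shift cm [0.075 0.063 6.713] turn [ 0.01  0.02 -0.02]
```

View pics/s19c.png

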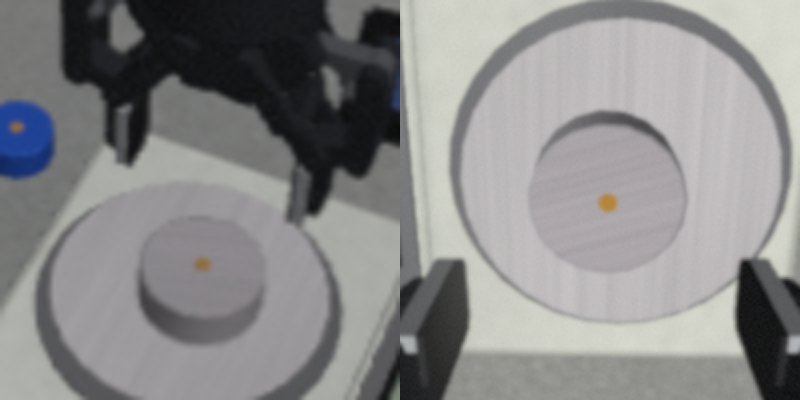

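Run:
```python
from h import *
print(atz('w19',157+207/2-.2,110+203/2-.2,95.7),atz('s19',240+203/4-.4,210+264/4-.4,95.7))
```

```text
[521.1 171.8  95.7] [519.7 173.7  95.7]
```

apply_moves --plan '[[[0.1,0.15,1.5,0,0,0],[0.1,0.15,3,0,0,0],[0.1,0.15,4.4,0,0,0],[0.1,0.15,5.5,0,0,0],[0.1,0.15,6.2,0,0,0],[0.1,0.15,6.6,0,0,0],[0.1,0.15,6.85,0,0,0],[0.1,0.15,6.85,0,0,0]]]'

```text
clock: 33.05
tcp_pos: [520.8, 173.1, 75.7]
tool_rot: [0.0, 0.707, 0.707, -0.0]
ft_force: [0.0, -0.2, 0.2]
finger_gap: 0.844
```

Run:
```python
from h import *
snap('wrist','w20');snap('side','s20');rel([520.5,172.5,75.5])
a=cv2.resize(load('s20')[0][210:310,240:340],None,fx=4,fy=4,interpolation=2); b=cv2.resize(load('w20')[0][130:330,157:357],None,fx=2,fy=2,interpolation=2)
cv2.imwrite('pics/w20c.png',np.hstack([a,b]))
```

```text
tcp [521.11 173.17  76.08] q [4.000e-04 7.071e-01 7.072e-01 2.000e-04] t 33.15 gap 72.04639780426051 F [ 0.2  0.  -0.2] j [ 0.32  0.33 -0.4   0.84 -0.    1.89]
shift cm [-0.067 -0.061  0.058] turn [0.05 0.01 0.01]
```

View pics/w20c.png

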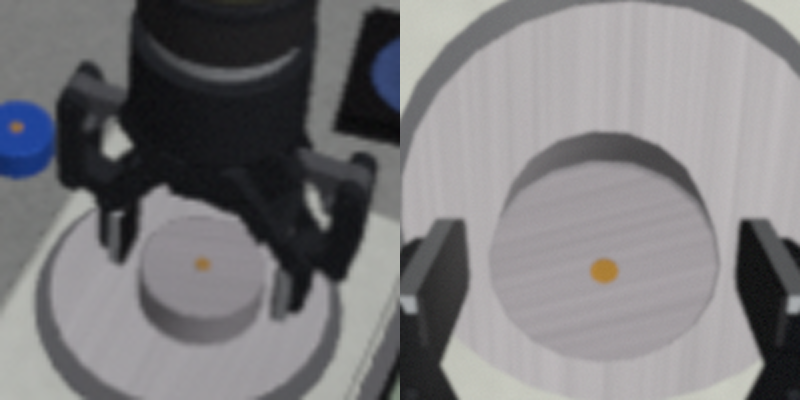

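Centred (plug at 604, fingers' middle at 602). Grip and lift.

apply_moves --plan '[[[0,0,0,0,0,0],[0,0,0,0,0,0],[0,0,0,0,0,0],[0,0,0,0,0,0],[0,0,0,0,0,0],[0,0,0,0,0,0],[0,0,0,0,0,0],[0,0,0,0,0,0]]]' --jaw 5.2 --squeeze 70

```text
clock: 33.95
tcp_pos: [521.5, 173.2, 76.8]
tool_rot: [0.001, 0.707, 0.707, 0.001]
ft_force: [-1.3, -0.3, 5.9]
finger_gap: 0.635
```

apply_moves --plan '[[[0,0,-0.1,0,0,0],[0,0,-0.3,0,0,0],[0,0,-0.6,0,0,0],[0,0,-1,0,0,0],[0,0,-1.5,0,0,0],[0,0,-2,0,0,0],[0,0,-2.5,0,0,0],[0,0,-3,0,0,0]]]'

```text
clock: 34.75
tcp_pos: [520.8, 173.1, 106.2]
tool_rot: [0.0, 0.707, 0.707, 0.0]
ft_force: [-0.5, -0.8, -5.4]
finger_gap: 0.636
```

Run:
```python
from h import *
snap('side','s21'); snap('wrist','w21');rel([471.5,-62.8,110])
a=cv2.resize(load('s21')[0][210:310,240:340],None,fx=4,fy=4,interpolation=2); b=cv2.resize(load('w21')[0][130:330,157:357],None,fx=2,fy=2,interpolation=2)
cv2.imwrite('pics/s21c.png',np.hstack([a,b]))
```

```text
tcp [521.41 173.29 106.62] q [6.000e-04 7.071e-01 7.072e-01 6.000e-04] t 34.85 gap 54.606319985057695 F [-0.1  0.6 -4.2] j [ 0.32  0.3  -0.36  0.91 -0.    1.89]
shift cm [-23.609  -4.993  -0.348] turn [ 0.09 -0.    0.01]
```

View pics/s21c.png

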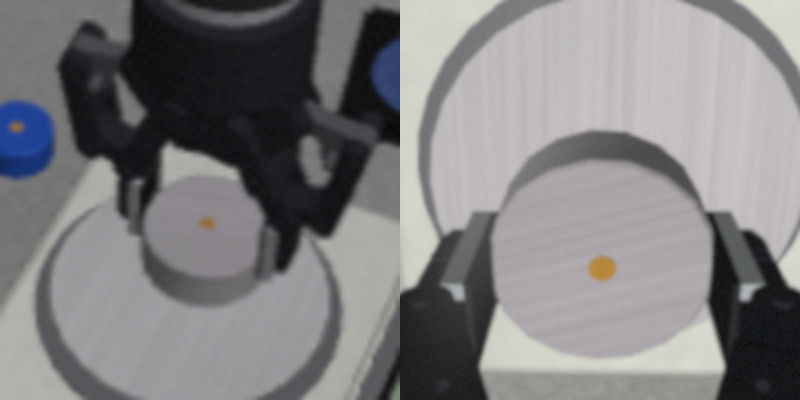

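apply_moves --plan '[[[-1.2,-0.2,-0.4,0,0,0],[-4,-0.8,-0.8,0,0,0],[-7.5,-1.6,-0.8,0,0,0],[-11.5,-2.4,-0.8,0,0,0],[-15.5,-3.3,-0.8,0,0,0],[-19.5,-4.1,-0.8,0,0,0],[-22.3,-4.7,-0.8,0,0,0],[-23.6,-5,0,0,0,0]]]'

```text
clock: 35.65
tcp_pos: [470.5, -65.8, 106.5]
tool_rot: [0.001, 0.708, 0.706, 0.0]
ft_force: [0.1, 0.8, -4.5]
finger_gap: 0.639
```

apply_moves --plan '[[[0,0,1,0,0,0],[0,0,2.3,0,0,0],[0,0,3.6,0,0,0],[0,0,4.8,0,0,0],[0,0,5.8,0,0,0],[0,0,6.4,0,0,0],[0,0,6.6,0,0,0],[0,0,6.6,0,0,0]]]'

```text
clock: 36.45
tcp_pos: [470.8, -62.8, 39.6]
tool_rot: [0.0, 0.707, 0.707, -0.0]
ft_force: [-0.1, -0.1, -4.7]
finger_gap: 0.641
```

Run:
```python
from h import *
snap('side','s22'); snap('wrist','w22');rel([471.5,-62.8,12.4]);felt('w22')
a=cv2.resize(load('s22')[0][170:270,300:400],None,fx=4,fy=4,interpolation=2); b=cv2.resize(load('w22')[0][130:330,157:357],None,fx=2,fy=2,interpolation=2)
cv2.imwrite('pics/s22c.png',np.hstack([a,b]))
```

```text
tcp [471.23 -62.96  40.12] q [5.000e-04 7.070e-01 7.072e-01 2.000e-04] t 36.55 gap 54.534111618528016 F [-0.1 -0.5 -4.8] j [-0.13  0.25 -0.61  0.71 -0.    1.44]
shift cm [0.017 0.024 2.772] turn [0.05 0.03 0.01]
felt [261.5 193.9] [ 207  173  105   59 2291] [473.4 -43.7   9. ]
felt [432.8 225.3] [407 199  70  68 929] [591.3 -66.5   9. ]
```

View pics/s22c.png

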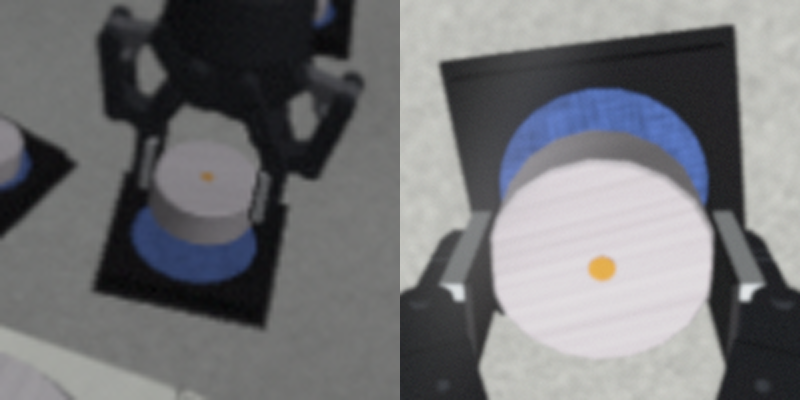

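Run:
```python
from h import *
print(atz('w22',259,173.5,12)-[0,35,0]); print(atz('w22',157+201.5/2-.2,130+268/2-.2,40-4.5+23.7), atz('w22',207,205,12),atz('w22',311,205,12))
```

```text
[471.7 -64.5  12. ]
[470.8 -63.7  59.2] [438.5 -50.2  12. ] [505.  -50.2  12. ]
```

apply_moves --plan '[[[-0.05,0.05,0.7,0,0,0],[-0.05,0.05,1.3,0,0,0],[-0.05,0.05,1.8,0,0,0],[-0.05,0.05,2.2,0,0,0],[-0.05,0.05,2.45,0,0,0],[-0.05,0.05,2.6,0,0,0],[-0.05,0.05,2.65,0,0,0],[-0.05,0.05,2.65,0,0,0]]]'

```text
clock: 37.35
tcp_pos: [471.4, -63.5, 13.3]
tool_rot: [0.0, 0.707, 0.707, -0.0]
ft_force: [-0.3, -0.2, -4.7]
finger_gap: 0.636
```

apply_moves --plan '[[[0,0,0.02,0,0,0],[0,0,0.04,0,0,0],[0,0,0.06,0,0,0],[0,0,0.08,0,0,0],[0,0,0.08,0,0,0],[0,0,0.08,0,0,0],[0,0,0.08,0,0,0],[0,0,0.08,0,0,0]]]'

```text
clock: 38.15
tcp_pos: [471.4, -63.5, 12.8]
tool_rot: [0.0, 0.707, 0.707, 0.0]
ft_force: [-2.5, 0.1, 5.2]
finger_gap: 0.639
```

Seated (force −4.7 → +5.2 N at the expected height). Release and rise.

apply_moves --plan '[[[0,0,0,0,0,0],[0,0,0,0,0,0],[0,0,0,0,0,0],[0,0,0,0,0,0],[0,0,0,0,0,0],[0,0,0,0,0,0],[0,0,-0.2,0,0,0],[0,0,-0.5,0,0,0]]]' --jaw 7.2

```text
clock: 38.95
tcp_pos: [471.2, -63.4, 17.5]
tool_rot: [0.0, 0.707, 0.707, -0.0]
ft_force: [-0.4, 0.4, 0.8]
finger_gap: 0.844
```

apply_moves --plan '[[[0,0,-1,0,0,0],[0,0,-3,0,0,0],[0,0,-6,0,0,0],[0,0,-9,0,0,0],[0,0,-12,0,0,0],[0,0,-15,0,0,0],[0,0,-17,0,0,0],[0,0,-18,0,0,0]]]'

```text
clock: 39.75
tcp_pos: [472.4, -63.5, 200.3]
tool_rot: [0.002, 0.707, 0.707, 0.001]
ft_force: [0.4, -0.0, 0.1]
finger_gap: 0.842
```

apply_moves --plan '[[[4,0,0,0,0,0],[8,0,0,0,0,0],[12,0,0,0,0,0],[16,0,0,0,0,0],[20,0,0,0,0,0],[22,0,0,0,0,0],[23,0,0,0,0,0],[23,0,0,0,0,0]]]'

```text
clock: 40.55
tcp_pos: [470.9, 167.2, 197.0]
tool_rot: [0.0, 0.706, 0.708, -0.0]
ft_force: [-0.8, -0.3, 0.7]
finger_gap: 0.84
```

Run:
```python
from h import *
snap('side','s23'); snap('top','t23'); rel([520,172,200])
crop('t23',240,120,400,300,3.3,'t23c'); crop('s23',200,130,400,260,4,'s23c')
```

```text
tcp [470.98 165.79 197.13] q [ 3.000e-04  7.072e-01  7.070e-01 -6.000e-04] t 40.65 gap 72.11054023215281 F [-0.2  0.   0.8] j [ 0.34  0.14 -0.34  1.09 -0.    1.91]
shift cm [ 0.622  4.902 -0.29 ] turn [-0.02  0.07 -0.01]
```

View pics/t23c.png

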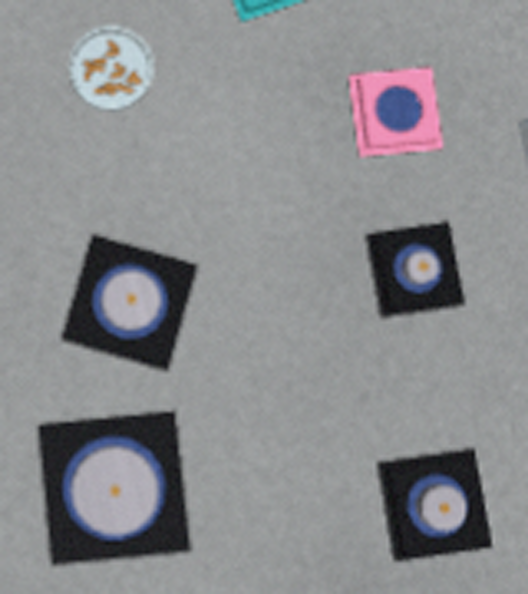

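View pics/s23c.png

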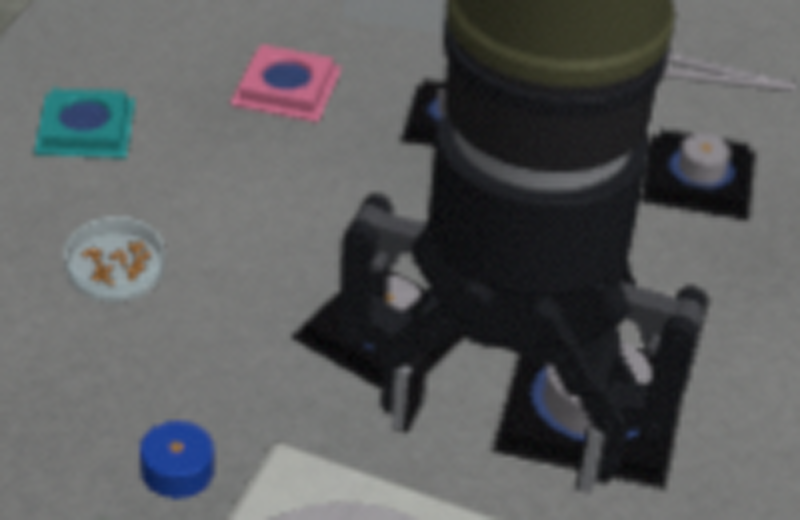

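Run:
```python
from h import *
for x,y,z in [(424,266,24.4),(444,508,25.7),(131,299,27.9),(115,491,31.7)]: print(atz('t23',240+x/3.3-.35,120+y/3.3-.35,z))
print(atz('t23',240+112/3.3,120+68/3.3,10), np.abs(robot.state()['joint_velocities']).max())
robot.sign_off()
```

```text
[ 628.  -270.9   24.4]
[ 465.9 -282.4   25.7]
[599.4 -70.9  27.9]
[471.1 -62.7  31.7]
[764.4 -56.   10. ] 0.014699386423748425
the job is handed in; nothing more can be done
```

I moved the four steel weights off the pan one at a time, 50, 100, 200 then 500 g. Each was lowered into its own black case base until light contact (about 5–9 N), then released. I handed the job in after about 41 s.

- **Position:** in the last top view each weight's plug lies within about 1 mm of its recess centre, and the plug positions fit a weight standing flat on the recess floor.
- **Left alone:** the seed dish is where it started, within 1 mm. I touched neither the look-alikes nor anything else in the scene.
- **What disagreed:** the wrist camera read y positions 1–2 mm off from the other two cameras, within the stated calibration. The finger gap read about 3 mm less than each weight's diameter.
- **Slip:** on the way to the stack the last joint reached its range limit, where it held. I turned the gripper 90° and carried on from there.
- **View gap:** the arm partly hid three of the cases in the last side view, so that check rests on the top view and the close-ups taken after each release. For the 500 g weight there is only the top view and the contact force, because I took no close-up after releasing it.

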